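# Charge the dowel driver with one struck scoop of dowels

## Robot

A 6-joint arm with a two-finger parallel gripper is mounted at the origin on the work surface. World frame = base frame: x ahead of the robot, y to its left, z up, the work surface at z = 0. Lengths are in m, angles in rad, forces in N, time in s.
With the tool pointing down it reaches from about 0.35 to 0.725 m from the base axis. Payload 6 kg.
Tool frame: the origin (TCP) lies on the front face of the gripper's body, between the roots of the fingers; the fingertips stand 73 mm ahead of it and the grasp point (between the pads) lies bot.tcp_to_grasp ahead of it (bot.tcp_to_grasp is the distance from the TCP to the grasp point, in m); x points along the fingers, z is the direction in which the jaws open and shut, and the axes are right-handed (so a half turn about x gives the same grasp; the last joint's range is limited). The gripper opens to 85 mm and grips with 20 to 120 N. Pads are 22 mm wide; open, the fingers measure 114 mm over their backs; the gripper's body (76 mm by 85 mm) begins 54 mm behind the grasp point. The pads swing forward as they close: fully open they stand 13 mm farther back than shut.
Start: joints at [-0.819, 0.04, 0.085, 0, -1.615, -0.334], TCP at [0.243, -0.548, 0.304] pointing down, gripper open.
Joint ranges: [-2.56, 2.56], [-1.29, 2.01], [-1.08, 1.49], [-3.29, 1.98], [-2.81, -0.18], [-2.99, 2.99]. Speed limits (rad/s): [2.57, 2.57, 3.01, 3.14, 3.14, 3.14].

## Interface

Orientations are given as [roll, pitch, yaw] about the fixed x, y, z axes, in that order (R = Rz(yaw) Ry(pitch) Rx(roll)).
In Python, from plant import bot, capture, get_calibration, finder gives the robot as it stands. The module is installed in compiled form; this text tells all that it offers.
- The arm moves only by the tool jog_arm, never from a script. Its argument "steps" is a list of rows, each an object of numbers: "dx", "dy", "dz": the shift along the tool's x, y, z in mm; "roll": the turn about the tool's x in rad; "grip": the opening, from 0 (shut) to 1 (fully open). A call has 1 to 20 rows; each row shifts and turns the commanded pose from where the row before left it, along the tool's axes as they then stand; what a row does not reach is not made up. A row lasts 1/8 s, in which the tool goes at most 62.5 mm and 10.7 degrees, less where a joint would pass 70% of its speed; a pose out of reach is approached as far as the arm can. A call is refused whole if a number of a shift passes 62.5 or a number of a turn 0.188, either way. A call with a gripper value outside its range is refused whole. The fingers move at their own pace and stop on an object; "newtons" is the grip in N (left out, the last holds). Time passes only in rows, so rows that do not move let the fingers close. It gives the time, the measured TCP pose, the force and the opening at its end, in the units of the state.
- bot.state(): the state, without advancing time (a new reading comes with each control period).
- capture(name): name is "scene" or "top" or "wrist"; returns the picture (400x640x3 uint8, blue, green, red); there is no depth.
- get_calibration(name): a dict with "fx", "fy", "cx", "cy" (pixels), "rvec" (rotation vector, rad) and "tvec" (3), from world to camera coordinates, as OpenCV has them; the wrist camera has in their place "tool_from_camera" (4x4, takes a point from camera to tool coordinates, whose origin is the TCP and whose axes are the tool frame's). Camera axes: x right, y down, z forward; pixel columns grow to the right and rows downward; lengths in m; the calibration is good to about 2 mm. A picture is of the moment at which its call begins: read the wrist's pose just before it. get_calibration takes no time and is no camera call.
- bot.close_job(): hands the job in, once; it reports no verdict.
Trained networks look in the newest picture that a camera, given by its name, has taken for a name from the list of things; names that differ only in an ending like _2 or _b are one class to them, and where a whole thing is asked for, a point or a joint stands for the part that bears it (a point fixed in the world has none). Each returns a list of dicts, best first, with "conf" (0 to 1); they miss things now and then, are a little off and sometimes report something else, mostly with a low value. They report only what shows in the picture. A call takes as long as a camera call. They do not tell look-alikes from the thing itself.
- finder.regions_of(camera, label): "region" (400x640 bool, what is visible of it) and "rect" ([left, top, right, bottom] in pixels, round what is visible of it).
- finder.mark_of(camera, label): "uv" ([column, row] in pixels: a listed point, or the origin of a listed thing).
The state is a dict: "t": time; "joint_positions": joint angles; "joint_vel": joint speeds; "tau": joint torques, N m; "tcp_pos": TCP position; "ee_rot": TCP orientation; "ft_force": force on the tool from outside, world axes, zero at the start; "torque": the same for the moment, N m; "width": finger opening in m.
Only numpy, scipy, OpenCV 4.12 (cv2) and the standard library are available. Lean on these libraries where they do the work, as an engineer would, in place of code of your own. Each camera call takes 0.05 s, during which the arm holds its last target.

## Task

Pick up the measuring scoop, drive it under the dowels in the wooden bin to take a heaped load, lift its rim up to the edge of the bin's steel strike blade and draw the scoop out towards you under the blade, so that the blade wipes the extra dowels back into the bin and one level layer of four is left. Tip that measure into the upper end of the dowel driver's feed chute, so that exactly four dowels lie in a single row against its end stop, and lay the scoop back flat on its rubber mat. Handle the dowels only with the scoop, leave the other five in the bin, and leave the mallet, the square and the tin where they are.

Things in the scene. Friction and masses are not known exactly. Their poses are not given: they have to be found in the camera images.
- scoop: loose sheet-steel scoop, 223 mm long, about 130 g, wooden handle. Origin: centre of the pan's underside; x from handle to open nose, z up. Pan: floor 2.5 mm thick, inside 93 (x -46 to +47) by 92 mm, outside 97 wide; back and side walls, rim 25.5 mm above the underside. Holds exactly four dowels side by side in one layer, tops 1 mm below the rim
- scoop_grip (a point): middle of the handle: 125 mm behind the scoop's origin, 36 mm above the underside. The handle is a wooden bar along x, 18 mm wide (y), 24 mm high, from 89 to 165 mm behind the origin; a 10 mm steel neck joins it to the pan's back wall. Pinch its width
- scoop_lip (a point): middle of the scoop's nose edge, 58 mm ahead of its origin, 1 mm above the underside. Just inside it a folded lip crests 3.7 mm over the pan floor and ramps down to this edge. Level, the lip keeps dowels in; with the nose tipped 45 to 50 degrees down all have rolled out
- pan_front (a point): centre of the foremost of four dowels lying in the scoop's pan: 36 mm ahead of the scoop's origin, 13.5 mm above the underside. Tilting the loaded scoop nose-up by some 8 degrees inside the bin packs the bottom layer against the back wall before the strike
- bin: fixed wooden bin, 190 by 136 mm, with nine dowels; top and front open, no sill. Origin: underside, 89 mm inward of the front edge, mid width; x runs inward from the front (robot's side) to the far wall, z up. Inside 112 mm wide. Floor slopes 8 degrees down inward: 37 mm high at x = -89, 12 mm at the far wall (x = +89). Side walls 125 mm high (50 at the front 26 mm), far wall 105
- strike: fixed steel strike blade across the bin's front opening. Origin: middle of its level lower edge, 41 mm frontward (-x) of the bin's origin, 80 mm above the bench, 50 mm above the bin floor. It rises 30 mm, leaning 35 degrees back to the front, edge leading inward. A rim touching the edge or up to 2 mm under it is struck level; clearly lower leaves extras
- chute: fixed aluminium feed chute of the dowel driver. Origin: chute floor at the end stop, mid width; x points downhill (14 degrees) to the stop, z square to the floor. Floor from x = 0 to the open upper end at x = -196 mm (robot's side); 34 mm above the bench at the stop, 81 mm at the upper end. Inside 104 mm wide, walls 28 mm over the floor. Dowels laid across it roll down and queue
- place4 (a point): centre of the fourth dowel of a row in the chute: 77 mm uphill of the end stop, 11 mm above the chute floor. At the chute's foot an air cylinder sticks out 147 mm to the chute's -y and a bushing 93 mm to +y, both under 85 mm above the bench
- row_mid (a point): middle of a row of four dowels in the chute: 44 mm uphill of the end stop, 11 mm above the chute floor
- mat: fixed black rubber mat 280 by 140 by 4 mm on which the scoop lies at the start; origin at the centre of its underside, x along its length
- dowel0: round-ended beech dowel, 22 mm diameter, 80 mm long, 18 g, smooth and waxed, loose; all nine are alike. Origin at its centre; its length is along its own y. At the start the nine lie across the bin in two layers (five and four) against the far wall
- dowel1: another dowel, just like dowel0
- dowel2: another dowel, just like dowel0
- dowel3: another dowel, just like dowel0
- dowel4: another dowel, just like dowel0
- dowel5: another dowel, just like dowel0
- dowel6: another dowel, just like dowel0
- dowel7: another dowel, just like dowel0
- dowel8: another dowel, just like dowel0
- mallet: bystander: wooden mallet, 250 mm long, head 110 by 55 by 70 mm, loose; origin at the underside, 95 mm along its handle from the middle of the head
- square: bystander: try square, wooden stock 130 mm, steel blade 200 mm, loose; origin at the underside of the middle of the stock
- tin: bystander: plain steel tin, 76 mm diameter, 100 mm high, loose; origin at the centre of its underside
Mind the look-alikes: they are no part of the job. Of the things that look like the scoop, the larger one is meant. Leave any purple look-alike of the dowel6 alone.

How it is judged:
On the way, in this order (a step that is already met when the one before it is completed fails the run):
1. the scoop holds a heap: at least one dowel lies on top of others, its centre above the scoop's rim level (((horizontal distance between dowel0 and scoop below 0.055 m and z of dowel0 in the frame of scoop between 0.024 and 0.075 m) or (horizontal distance between dowel1 and scoop below 0.055 m and z of dowel1 in the frame of scoop between 0.024 and 0.075 m) or (horizontal distance between dowel2 and scoop below 0.055 m and z of dowel2 in the frame of scoop between 0.024 and 0.075 m) or (horizontal distance between dowel3 and scoop below 0.055 m and z of dowel3 in the frame of scoop between 0.024 and 0.075 m) or (horizontal distance between dowel4 and scoop below 0.055 m and z of dowel4 in the frame of scoop between 0.024 and 0.075 m) or (horizontal distance between dowel5 and scoop below 0.055 m and z of dowel5 in the frame of scoop between 0.024 and 0.075 m) or (horizontal distance between dowel6 and scoop below 0.055 m and z of dowel6 in the frame of scoop between 0.024 and 0.075 m) or (horizontal distance between dowel7 and scoop below 0.055 m and z of dowel7 in the frame of scoop between 0.024 and 0.075 m) or (horizontal distance between dowel8 and scoop below 0.055 m and z of dowel8 in the frame of scoop between 0.024 and 0.075 m))), for 0.1 s.
2. the scoop has been drawn out level full under the strike blade: nose edge outside the blade and not above its edge, the pan's foremost place filled, no dowel on top of others (x of scoop_lip in the frame of bin between -0.25 and -0.044 m and y of scoop_lip in the frame of bin between -0.06 and 0.06 m and z of scoop_lip in the frame of bin below 0.085 m and distance between any of dowel0, dowel1, dowel2, dowel3, dowel4, dowel5, dowel6, dowel7, dowel8 and pan_front below 0.016 m and not ((horizontal distance between dowel0 and scoop below 0.055 m and z of dowel0 in the frame of scoop between 0.024 and 0.075 m) or (horizontal distance between dowel1 and scoop below 0.055 m and z of dowel1 in the frame of scoop between 0.024 and 0.075 m) or (horizontal distance between dowel2 and scoop below 0.055 m and z of dowel2 in the frame of scoop between 0.024 and 0.075 m) or (horizontal distance between dowel3 and scoop below 0.055 m and z of dowel3 in the frame of scoop between 0.024 and 0.075 m) or (horizontal distance between dowel4 and scoop below 0.055 m and z of dowel4 in the frame of scoop between 0.024 and 0.075 m) or (horizontal distance between dowel5 and scoop below 0.055 m and z of dowel5 in the frame of scoop between 0.024 and 0.075 m) or (horizontal distance between dowel6 and scoop below 0.055 m and z of dowel6 in the frame of scoop between 0.024 and 0.075 m) or (horizontal distance between dowel7 and scoop below 0.055 m and z of dowel7 in the frame of scoop between 0.024 and 0.075 m) or (horizontal distance between dowel8 and scoop below 0.055 m and z of dowel8 in the frame of scoop between 0.024 and 0.075 m))), for 0.1 s.
3. exactly four dowels lie in a single row against the chute's end stop, the other five in the bin (distance between any of dowel0, dowel1, dowel2, dowel3, dowel4, dowel5, dowel6, dowel7, dowel8 and place4 below 0.016 m and ((distance between dowel0 and row_mid below 0.045 m and z of dowel0 in the frame of chute below 0.018 m) or (horizontal distance between dowel0 and bin below 0.105 m and height (world z) of dowel0 above 0.018 m)) and ((distance between dowel1 and row_mid below 0.045 m and z of dowel1 in the frame of chute below 0.018 m) or (horizontal distance between dowel1 and bin below 0.105 m and height (world z) of dowel1 above 0.018 m)) and ((distance between dowel2 and row_mid below 0.045 m and z of dowel2 in the frame of chute below 0.018 m) or (horizontal distance between dowel2 and bin below 0.105 m and height (world z) of dowel2 above 0.018 m)) and ((distance between dowel3 and row_mid below 0.045 m and z of dowel3 in the frame of chute below 0.018 m) or (horizontal distance between dowel3 and bin below 0.105 m and height (world z) of dowel3 above 0.018 m)) and ((distance between dowel4 and row_mid below 0.045 m and z of dowel4 in the frame of chute below 0.018 m) or (horizontal distance between dowel4 and bin below 0.105 m and height (world z) of dowel4 above 0.018 m)) and ((distance between dowel5 and row_mid below 0.045 m and z of dowel5 in the frame of chute below 0.018 m) or (horizontal distance between dowel5 and bin below 0.105 m and height (world z) of dowel5 above 0.018 m)) and ((distance between dowel6 and row_mid below 0.045 m and z of dowel6 in the frame of chute below 0.018 m) or (horizontal distance between dowel6 and bin below 0.105 m and height (world z) of dowel6 above 0.018 m)) and ((distance between dowel7 and row_mid below 0.045 m and z of dowel7 in the frame of chute below 0.018 m) or (horizontal distance between dowel7 and bin below 0.105 m and height (world z) of dowel7 above 0.018 m)) and ((distance between dowel8 and row_mid below 0.045 m and z of dowel8 in the frame of chute below 0.018 m) or (horizontal distance between dowel8 and bin below 0.105 m and height (world z) of dowel8 above 0.018 m))), for 0.3 s.
At the end, for the whole second after the job is handed in: four dowels in one row against the chute's end stop (fourth within 16 mm of its place, none on top or further uphill), the other five in the bin; scoop flat on its mat (pan centre and handle middle over the mat, within 7 degrees of level); all at rest (all of step 3 and x of scoop in the frame of mat between -0.14 and 0.14 m and y of scoop in the frame of mat between -0.07 and 0.07 m and x of scoop_grip in the frame of mat between -0.14 and 0.14 m and y of scoop_grip in the frame of mat between -0.07 and 0.07 m and z of scoop in the frame of mat below 0.012 m and angle between scoop's own z axis and vertical below 0.12 rad and linear speed of each of scoop, dowel0, dowel1, dowel2, dowel3, dowel4, dowel5, dowel6, dowel7, dowel8 below 0.02 m/s); the robot touches nothing.
It fails at once if the fingers touch a dowel (contact force between the fingers and dowel0 above 0.5 N or contact force between the fingers and dowel1 above 0.5 N or contact force between the fingers and dowel2 above 0.5 N or contact force between the fingers and dowel3 above 0.5 N or contact force between the fingers and dowel4 above 0.5 N or contact force between the fingers and dowel5 above 0.5 N or contact force between the fingers and dowel6 above 0.5 N or contact force between the fingers and dowel7 above 0.5 N or contact force between the fingers and dowel8 above 0.5 N).
It fails at once if the mallet, the square or the tin is moved more than 30 mm (distance of any of mallet, square, tin from where it was at the start of the episode above 0.03 m).
It also fails if it takes over 64 s, if anything falls off the work surface, if the arm or the gripper's body presses on something with over 40 N, if the wrist force passes 120 N, or if a joint passes its speed limit or range.

## Working session

There is one attempt and no reset: what is moved stays moved. The work goes in short steps, Python scripts to look and compute and a tool call to move; the robot and the scene stay as the last step left them, time stands still between calls to the robot, and variables do not carry over. Pictures are saved under pics/ and viewed, and the job is handed in when it is done.

Besides the shell and the picture viewer there is one more tool, called after "Emit:" as name(argument=value, ...), one argument or row to a line, values as JSON. jog_arm: Moves the arm, as the interface text tells. Its arguments: {"type":"object","properties":{"steps":{"type":"array","items":{"type":"object","properties":{"dx":{"type":"number"},"dy":{"type":"number"},"dz":{"type":"number"},"roll":{"type":"number"},"grip":{"type":"number"}}}},"newtons":{"type":"number"}},"required":["steps"]}

```bash
mkdir -p pics
cat > h.py <<'E'
import numpy as np, cv2
from plant import bot, capture, get_calibration, finder
from scipy.spatial.transform import Rotation as Ro
def cam(n):
    c=get_calibration(n);K=np.array([[c['fx'],0,c['cx']],[0,c['fy'],c['cy']],[0,0,1.]])
    if 'rvec' in c:
        R=cv2.Rodrigues(np.array(c['rvec'],float))[0];t=np.array(c['tvec'],float).ravel()
    else:
        s=bot.state();T=np.array(c['tool_from_camera']);
        W=np.eye(4);W[:3,:3]=Ro.from_euler('xyz',s['ee_rot']).as_matrix();W[:3,3]=s['tcp_pos']
        M=np.linalg.inv(W@T);R=M[:3,:3];t=M[:3,3]
    return K,R,t
def proj(n,P,C=None):
    K,R,t=C or cam(n);p=(R@np.atleast_2d(P).T).T+t;p=p@K.T;return p[:,:2]/p[:,2:]
def onplane(n,uv,z,C=None):
    K,R,t=C or cam(n);d=R.T@np.linalg.inv(K)@np.array([uv[0],uv[1],1.]);o=-R.T@t
    return o+d*(z-o[2])/d[2]
def onxplane(n,uv,p0,nrm,C=None):
    K,R,t=C or cam(n);d=R.T@np.linalg.inv(K)@np.array([uv[0],uv[1],1.]);o=-R.T@t
    return o+d*(np.dot(nrm,np.array(p0)-o)/np.dot(nrm,d))
E
python3 - <<'E'
from h import *
s=bot.state();print({k:np.round(v,3) for k,v in s.items()},bot.tcp_to_grasp)
for n in ['scene','top','wrist']:
    im=capture(n);cv2.imwrite(f'pics/a_{n}.png',im)
    if n!='wrist':
        K,R,t=cam(n);print(n,-R.T@t,K[0,0])
for n in ['scene','top']:
  for l in ['scoop','scoop_grip','scoop_lip','bin','strike','chute','place4','row_mid','mat','mallet','square','tin','dowel0']:
    r=finder.mark_of(n,l);print(n,l,[(np.round(x['uv']).tolist(),round(x['conf'],2)) for x in r[:4]])
E
```

```text
{'t': np.float64(0.0), 'joint_positions': array([-0.819,  0.041,  0.084, -0.   , -1.615, -0.334]), 'joint_vel': array([ 0.001,  0.001, -0.001,  0.   ,  0.001, -0.001]), 'tau': array([-1.0000e-03, -3.6820e+01,  3.4741e+01,  6.9320e+00, -6.0000e-03,
       -0.0000e+00]), 'tcp_pos': array([ 0.243, -0.548,  0.303]), 'ee_rot': array([0.053, 1.569, 2.042]), 'ft_force': array([0.346, 0.275, 0.378]), 'torque': array([-0.009,  0.001,  0.051]), 'width': np.float64(0.086)} 0.0539
scene [1.41104933 0.10816087 0.9243569 ] 380.58503578760576
top [0.36757986 0.01868956 1.41375173] 454.99994755667075
scene scoop [([369.0, 171.0], 0.76), ([308.0, 203.0], 0.56)]
scene scoop_grip [([374.0, 145.0], 0.82), ([317.0, 168.0], 0.62)]
scene scoop_lip [([308.0, 210.0], 0.58), ([364.0, 181.0], 0.57)]
scene bin [([234.0, 217.0], 0.96), ([370.0, 219.0], 0.7)]
scene strike [([234.0, 190.0], 0.62)]
scene chute [([309.0, 215.0], 0.61), ([371.0, 246.0], 0.6)]
scene place4 [([371.0, 222.0], 0.74)]
scene row_mid [([371.0, 232.0], 0.8), ([233.0, 189.0], 0.58)]
scene mat [([310.0, 194.0], 0.68)]
scene mallet [([451.0, 20
[... 339 characters left out ...]
, ([258.0, 315.0], 0.75), ([326.0, 212.0], 0.3), ([406.0, 189.0], 0.26)]
top scoop_lip [([330.0, 208.0], 0.91), ([271.0, 274.0], 0.66)]
top bin [([404.0, 199.0], 0.63)]
top strike [([405.0, 204.0], 0.61)]
top chute [([266.0, 164.0], 0.86), ([262.0, 186.0], 0.29)]
top place4 [([263.0, 186.0], 0.9), ([406.0, 187.0], 0.64)]
top row_mid [([265.0, 177.0], 0.75), ([405.0, 187.0], 0.56), ([267.0, 169.0], 0.52)]
top mat [([329.0, 244.0], 0.7)]
top mallet [([184.0, 240.0], 0.89), ([405.0, 178.0], 0.31)]
top square [([462.0, 242.0], 0.77)]
top tin [([334.0, 170.0], 0.74), ([263.0, 186.0], 0.45)]
top dowel0 [([406.0, 176.0], 0.69), ([263.0, 175.0], 0.61), ([405.0, 187.0], 0.58), ([366.0, 143.0], 0.55)]
```

Run:
```python
import cv2
a=cv2.imread('pics/a_top.png')[110:350,150:500];cv2.imwrite('pics/a_top2.png',cv2.resize(a,(800,549),interpolation=cv2.INTER_CUBIC))
a=cv2.imread('pics/a_scene.png')[110:310,140:490];cv2.imwrite('pics/a_sc2.png',cv2.resize(a,(800,457),interpolation=cv2.INTER_CUBIC))
```

```text
(no output)
```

View pics/a_top2.png

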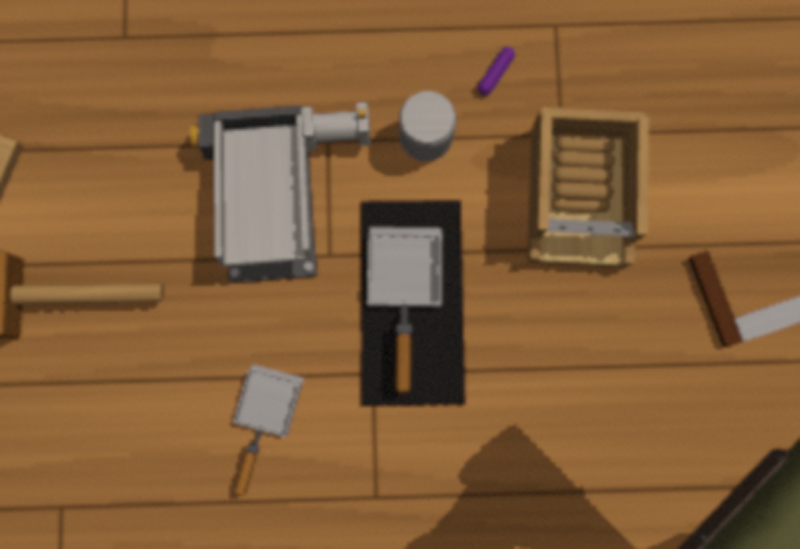

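View pics/a_sc2.png

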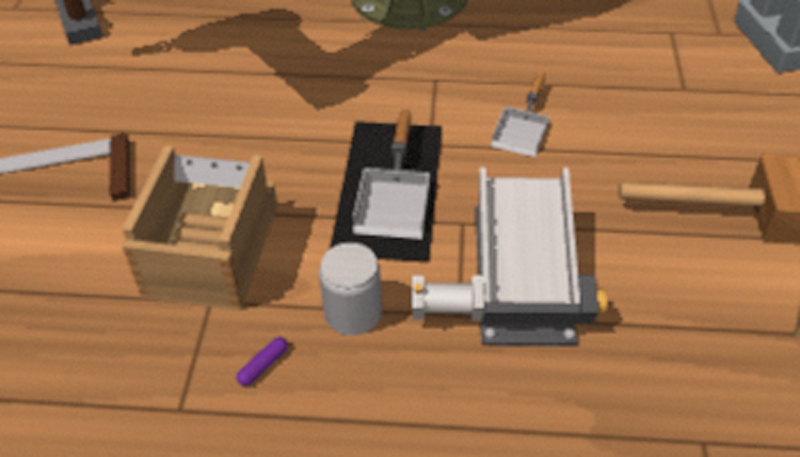

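Run:
```python
import cv2
t=cv2.imread('pics/a_top.png')
def z(n,x0,y0,x1,y1,s):
    a=cv2.resize(t[y0:y1,x0:x1],None,fx=s,fy=s,interpolation=cv2.INTER_CUBIC)
    for x in range((x0+9)//10*10,x1,10): cv2.putText(a,str(x),(int((x-x0+.5)*s),10),0,.35,(0,0,255),1);cv2.line(a,(int((x-x0+.5)*s),12),(int((x-x0+.5)*s),18),(0,0,255),1)
    for y in range((y0+9)//10*10,y1,10): cv2.putText(a,str(y),(0,int((y-y0+.5)*s)),0,.35,(0,0,255),1);cv2.line(a,(24,int((y-y0+.5)*s)),(30,int((y-y0+.5)*s)),(0,0,255),1)
    cv2.imwrite(f'pics/{n}.png',a)
z('z_bin',370,150,445,235,7)
z('z_chute',230,150,320,240,6.6)
z('z_scoop',300,190,360,295,5.6)
```

```text
(no output)
```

View pics/z_bin.png

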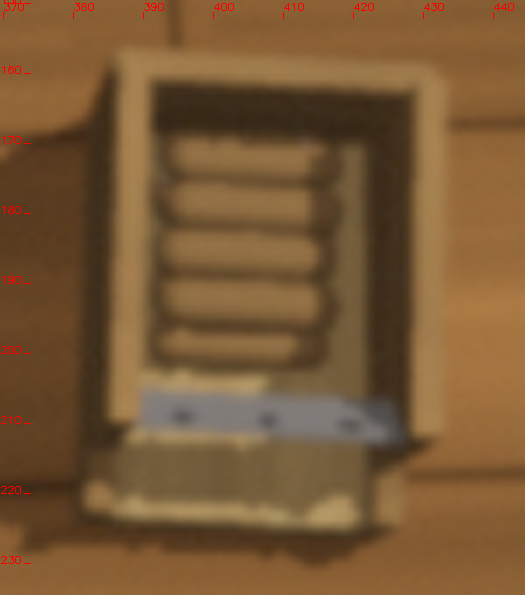

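View pics/z_chute.png

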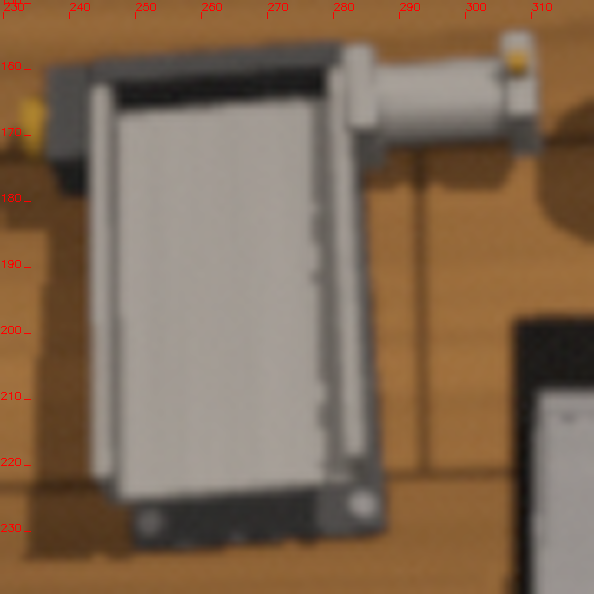

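View pics/z_scoop.png

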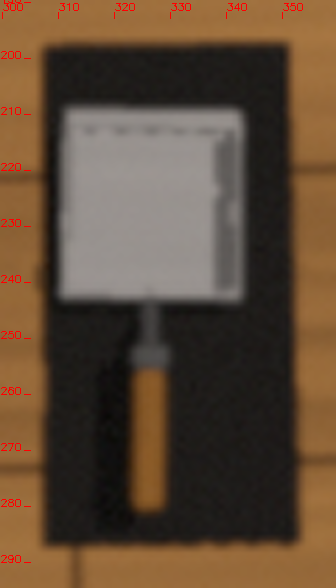

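```bash
cat > fit.py <<'E'
from h import *
from scipy.optimize import least_squares
C=cam('top'); a=np.radians(14)
def place(p,P,tilt=0,z0=0):
    P=np.atleast_2d(P).astype(float)
    if tilt: # x downhill
        P=P@Ro.from_euler('y',tilt).as_matrix().T
    P=P@Ro.from_euler('z',p[2]).as_matrix().T
    return P+[p[0],p[1],z0]
def fit(pts,px,p0,tilt=0,z0=0):
    f=lambda p:(proj('top',place(p,pts,tilt,z0),C)-px).ravel()
    r=least_squares(f,p0,loss='soft_l1');return r.x,r.fun.reshape(-1,2)
E
python3 - <<'E'
from fit import *
m=1e-3
P=np.array([[101,68,125],[101,-68,125],[-63,68,125],[-63,-68,125],[-89,68,50],[-89,-68,50],[-89,56,37],[-89,-56,37]])*m
px=[[386.4,156.6],[433.4,160.2],[384.9,210.2],[432.4,211.9],[381.2,224],[426.9,224.8],[385.9,223.1],[420.5,224.9]]
print('bin',*fit(P,px,[.5,-.2,0]))
P=np.array([[-196,52,0],[-196,52,28],[-196,-52,28],[0,52,28],[0,-52,28]])*m
px=[[247.4,225.3],[246.5,222],[281.8,219.2],[246.5,162.4],[279.5,159.8]]
print('chute',*fit(P,px,[.5,.2,0],a,.034))
# scoop on mat z0=4: rim corners outer at z 25.5; 
def c(x,y): return [300+x/5.6-.5,190+y/5.6-.5]
P=np.array([[-48,48.5,25.5],[-48,-48.5,25.5],[58,48.5,1],[58,-48.5,1],[-165,9,48],[-165,-9,48],[-89,9,48],[-89,-9,48]])*m
px=[c(58,300),c(245,303),c(64,108),c(243,110),c(131,512),c(164,512),c(133,368),c(167,368)]
print('scoop',*fit(P,px,[.3,0,0],0,.004))
P=np.array([[140,70,4],[140,-70,4],[-140,70,4],[-140,-70,4]])*m
px=[c(44,46),c(289,44),c(44,543),c(299,542)]
print('mat',*fit(P,px,[.3,0,0]))
for n,uv,z in [('tin',(334,170),0),('mallet',(184,240),0),('square',(462,242),0),('chuteorig',(266,164),.034),('place4',(263,186),.0633),('strike',(405,204),.08),('scoop',(324,231),.004),('grip',(328,267),.04),('lip',(330,208),.005),('bin',(404,199),0)]:
    print(n,onplane('top',uv,z,C))
E
```

```text
bin [ 0.63911949 -0.22616733 -0.07916633] [[ 0.06111043 -1.20864837]
 [-0.54454512 -2.60844419]
 [ 0.06393776  0.19019153]
 [ 0.00480536  0.8118676 ]
 [ 0.43903438 -0.9835413 ]
 [-0.21008013  0.43701794]
 [-0.82779719  0.70822696]
 [ 1.33031086  0.72066426]]
chute [0.74893683 0.20477569 0.04574755] [[ 0.37747502 -0.10860981]
 [-0.43562982 -0.39147464]
 [ 0.08319048 -0.25764091]
 [-0.39439925  0.35809675]
 [ 0.35631315  0.48949287]]
scoop [ 0.55219056  0.01502236 -0.04326555] [[ 0.68835331 -0.96701029]
 [-0.86911534 -1.05682984]
 [ 0.58505148  0.41075911]
 [-0.50564114  0.47251091]
 [-0.0516758   0.18175597]
 [ 0.15308054  0.2703121 ]
 [-0.01433349  0.05591405]
 [-0.04965122  0.14150074]]
mat [ 0.51020931  0.00700224 -0.02089774] [[-0.26523274 -0.62789341]
 [ 0.29305121 -0.64883281]
 [-0.20550291  0.67630828]
 [ 0.17916561  0.48143909]]
tin [ 0.73835374 -0.01385665  0.        ]
mallet [0.52739712 0.46083385 0.        ]
square [ 0.49584758 -0.40413715  0.        ]
chuteorig [0.7551801  0.19941472 0.034     ]
place4 [0.67804141 0.20506671 0.0633    ]
strike [ 0.60669784 -0.220051    0.08      ]
scoop [0.54231708 0.02369972 0.004     ]
grip [0.42911654 0.01466229 0.04      ]
lip [0.61433517 0.00279051 0.005     ]
bin [ 0.63719926 -0.23218014  0.        ]
```

```bash
cat >> h.py <<'E'
def plan(x,y,z,yaw,n=None,ppos=None,pyaw=None,rnd=1):
    """yaw: desired heading (scoop x dir); tool z kept along +-scoop y. prints rows"""
    s=bot.state();R=Ro.from_euler('xyz',s['ee_rot']).as_matrix();p=np.array(s['tcp_pos'])
    if ppos is not None:p=np.array(ppos)
    # tool z heading
    zt=R[:,2];cur=np.arctan2(zt[1],zt[0])
    best=None
    for k in (np.pi/2,-np.pi/2):
        d=(yaw+k-cur+np.pi)%(2*np.pi)-np.pi
        if best is None or abs(d)<abs(best):best=d
    d=best; # world z rot d => tool x is down => roll=-d
    T=np.array([x,y,z])
    if n is None:n=max(int(np.ceil(np.linalg.norm(T-p)/.055)),int(np.ceil(abs(d)/.17)),1)
    rows=[];Rk=R.copy()
    for k in range(n):
        st=(T-p)/n*1000;l=Rk.T@st
        rows.append(dict(dx=round(l[0],rnd),dy=round(l[1],rnd),dz=round(l[2],rnd),roll=round(-d/n,3)))
        Rk=Rk@Ro.from_euler('x',-d/n).as_matrix()
    import json
    print('n',n,'d',round(d,3));print(json.dumps(rows))
def st():
    s=bot.state();R=Ro.from_euler('xyz',s['ee_rot']).as_matrix()
    print('t',round(float(s['t']),2),'pos',np.round(s['tcp_pos'],4),'zt',np.round(R[:,2],3),'xt',np.round(R[:,0],3),'w',round(float(s['width']),4),'F',np.round(s['ft_force'],2),'M',np.round(s['torque'],3),'j',np.round(s['joint_positions'],2))
E
python3 - <<'E'
from h import *
st();plan(.422,.019,.25,-.043)
print(get_calibration('wrist'))
E
```

```text
t 1.45 pos [ 0.2435 -0.5484  0.3039] zt [-0.406  0.914  0.   ] xt [-0.  0. -1.] w 0.0855 F [0.77 0.36 0.39] M [ 0.034  0.015 -0.037] j [-0.82  0.04  0.08 -0.   -1.62 -0.33]
n 11 d -0.461
[{"dx": 4.9, "dy": -35.8, "dz": 40.6, "roll": 0.042}, {"dx": 4.9, "dy": -34.0, "dz": 42.0, "roll": 0.042}, {"dx": 4.9, "dy": -32.2, "dz": 43.4, "roll": 0.042}, {"dx": 4.9, "dy": -30.4, "dz": 44.7, "roll": 0.042}, {"dx": 4.9, "dy": -28.5, "dz": 46.0, "roll": 0.042}, {"dx": 4.9, "dy": -26.5, "dz": 47.1, "roll": 0.042}, {"dx": 4.9, "dy": -24.6, "dz": 48.2, "roll": 0.042}, {"dx": 4.9, "dy": -22.5, "dz": 49.2, "roll": 0.042}, {"dx": 4.9, "dy": -20.4, "dz": 50.1, "roll": 0.042}, {"dx": 4.9, "dy": -18.3, "dz": 50.9, "roll": 0.042}, {"dx": 4.9, "dy": -16.2, "dz": 51.6, "roll": 0.042}]
{'fx': 281.2345193080064, 'fy': 281.2345193080064, 'cx': 318.1694016638582, 'cy': 202.47685964910994, 'tool_from_camera': array([[-3.66726333e-05, -3.15988661e-01,  9.48762965e-01,
        -7.17744932e-02],
       [ 6.53868319e-04, -9.48762771e-01, -3.15988571e-01,
         8.06529717e-02],
       [ 9.99999786e-01,  6.08777913e-04,  2.41408604e-04,
        -1.61266405e-04],
       [ 0.00000000e+00,  0.00000000e+00,  0.00000000e+00,
         1.00000000e+00]])}
```

View pics/a_wrist.png

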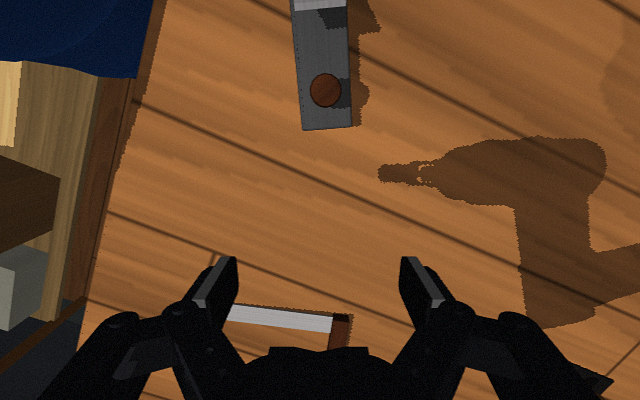

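Emit:
jog_arm(
  steps=[
    {"dx": 5, "dy": -36, "dz": 41, "roll": 0.042},
    {"dx": 5, "dy": -34, "dz": 42, "roll": 0.042},
    {"dx": 5, "dy": -32, "dz": 43, "roll": 0.042},
    {"dx": 5, "dy": -30, "dz": 45, "roll": 0.042},
    {"dx": 5, "dy": -28, "dz": 46, "roll": 0.042},
    {"dx": 5, "dy": -27, "dz": 47, "roll": 0.042},
    {"dx": 5, "dy": -25, "dz": 48, "roll": 0.042},
    {"dx": 5, "dy": -23, "dz": 49, "roll": 0.042},
    {"dx": 5, "dy": -20, "dz": 50, "roll": 0.042},
    {"dx": 5, "dy": -18, "dz": 51, "roll": 0.042},
    {"dx": 5, "dy": -16, "dz": 52, "roll": 0.042},
    {"dx": 0},
  ],
)

```text
validation failed for argument at $.st...
```

Run:
```python
from h import *
st();C=cam('wrist');im=capture('wrist');cv2.imwrite('pics/b_wrist.png',im)
for l in ['scoop_grip','scoop']:
    print(l,[(r['uv'],r['conf'],onplane('wrist',r['uv'],.04 if 'grip' in l else .004,C)) for r in finder.mark_of('wrist',l)])
```

```text
t 1.45 pos [ 0.2435 -0.5484  0.3039] zt [-0.406  0.914  0.   ] xt [-0.  0. -1.] w 0.0855 F [0.77 0.36 0.39] M [ 0.034  0.015 -0.037] j [-0.82  0.04  0.08 -0.   -1.62 -0.33]
scoop_grip []
scoop []
```

View pics/b_wrist.png

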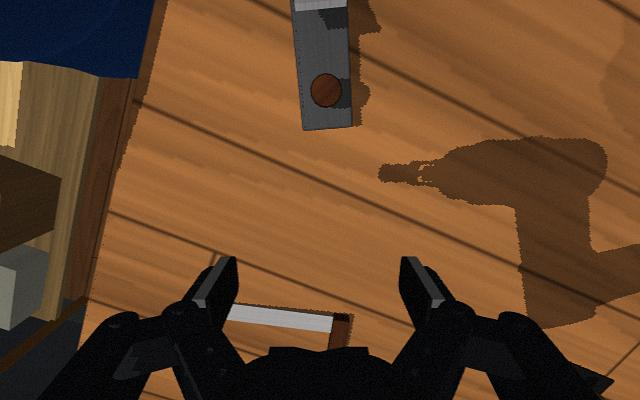

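Emit:
jog_arm(
  steps=[
    {"dx": 5, "dy": -36, "dz": 41, "roll": 0.042, "grip": 1},
    {"dx": 5, "dy": -34, "dz": 42, "roll": 0.042, "grip": 1},
  ],
)

```text
t: 1.85
tcp_pos: [0.276, -0.4438, 0.2932]
ee_rot: [0.602, 1.57, 2.504]
ft_force: [0.4, 1.9, 1.2]
width: 0.0854
```

Emit:
jog_arm(
  steps=[
    {"dx": 5, "dy": -32, "dz": 43, "roll": 0.042, "grip": 1},
    {"dx": 5, "dy": -30, "dz": 45, "roll": 0.042, "grip": 1},
    {"dx": 5, "dy": -28, "dz": 46, "roll": 0.042, "grip": 1},
    {"dx": 5, "dy": -27, "dz": 47, "roll": 0.042, "grip": 1},
    {"dx": 5, "dy": -25, "dz": 48, "roll": 0.042, "grip": 1},
    {"dx": 5, "dy": -23, "dz": 49, "roll": 0.042, "grip": 1},
    {"dx": 5, "dy": -20, "dz": 50, "roll": 0.042, "grip": 1},
    {"dx": 5, "dy": -18, "dz": 51, "roll": 0.042, "grip": 1},
    {"dx": 5, "dy": -16, "dz": 52, "roll": 0.042, "grip": 1},
    {"dx": 0, "dy": 0, "dz": 0, "roll": 0, "grip": 1},
  ],
)

```text
t: 3.1
tcp_pos: [0.4219, 0.0218, 0.248]
ee_rot: [1.719, 1.569, -3.034]
ft_force: [0.3, -0.1, 0.1]
width: 0.0855
```

Run:
```python
from h import *
st();C=cam('wrist');im=capture('wrist');cv2.imwrite('pics/b_wrist.png',im)
for l in ['scoop_grip','scoop']:
    print(l,[(r['uv'],r['conf'],onplane('wrist',r['uv'],.04 if 'grip' in l else .004,C)) for r in finder.mark_of('wrist',l)])
```

```text
t 3.1 pos [0.4219 0.0218 0.248 ] zt [ 0.04   0.999 -0.   ] xt [-0.002 -0.    -1.   ] w 0.0855 F [ 0.34 -0.06  0.13] M [-0.044  0.021  0.041] j [ 0.53 -0.46 -0.44 -0.   -1.59 -2.15]
scoop_grip [([537.4, 43.6], 0.65, array([0.29398314, 0.22077517, 0.04      ])), ([316.3, 198.0], 0.56, array([0.42910348, 0.01972177, 0.04      ]))]
scoop [([483.3, 140.1], 0.78, array([0.38077294, 0.20575164, 0.004     ])), ([317.4, 280.3], 0.56, array([0.55268687, 0.01581202, 0.004     ]))]
```

View pics/b_wrist.png

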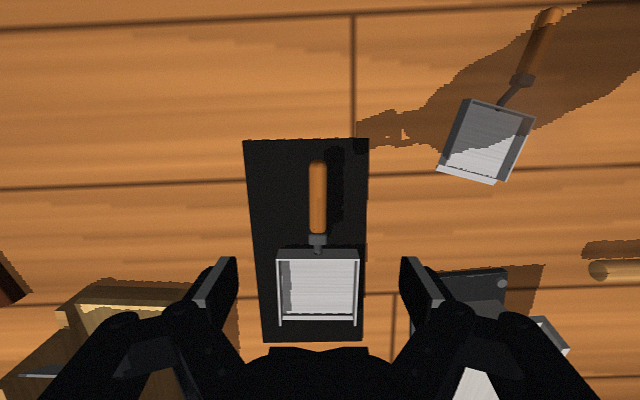

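Emit:
jog_arm(
  steps=[
    {"dx": 52, "dy": -1, "dz": -2, "roll": 0, "grip": 1},
    {"dx": 52, "dy": -1, "dz": 0, "roll": 0, "grip": 0.8},
    {"dx": 50, "dy": 0, "dz": 0, "roll": 0, "grip": 0.6},
    {"dx": 0, "dy": 0, "dz": 0, "roll": 0, "grip": 0.4},
    {"dx": 0, "dy": 0, "dz": 0, "roll": 0, "grip": 0},
    {"dx": 0, "dy": 0, "dz": 0, "roll": 0, "grip": 0},
    {"dx": 0, "dy": 0, "dz": 0, "roll": 0, "grip": 0},
    {"dx": 0, "dy": 0, "dz": 0, "roll": 0, "grip": 0},
  ],
  newtons=20,
)

```text
t: 4.25
tcp_pos: [0.4245, 0.0174, 0.0964]
ee_rot: [-1.207, 1.568, 0.32]
ft_force: [-0.5, 0.6, 3.6]
width: 0.0175
```

```bash
python3 -c "
from h import *
st()"
```

```text
t 4.25 pos [0.4245 0.0174 0.0964] zt [0.044 0.999 0.001] xt [ 0.003  0.001 -1.   ] w 0.0175 F [-0.45  0.56  3.59] M [0.089 0.001 0.043] j [ 0.52 -0.4  -0.68  0.   -1.29 -2.14]
```

Emit:
jog_arm(
  steps=[
    {"dx": -15, "dy": 0, "dz": 0, "roll": 0, "grip": 0},
    {"dx": -15, "dy": 0, "dz": 0, "roll": 0, "grip": 0},
    {"dx": -15, "dy": 0, "dz": 0, "roll": 0, "grip": 0},
    {"dx": 0, "dy": 0, "dz": 0, "roll": 0, "grip": 0},
  ],
)

```text
t: 4.75
tcp_pos: [0.4243, 0.0174, 0.1416]
ee_rot: [-1.087, 1.568, 0.44]
ft_force: [0.5, -0.4, -0.9]
width: 0.0178
```

```bash
cat >> h.py <<'E'
def zoom(n,name,x0,y0,x1,y1,s,im=None):
    t=capture(n) if im is None else im
    a=cv2.resize(t[y0:y1,x0:x1],None,fx=s,fy=s,interpolation=cv2.INTER_CUBIC)
    for x in range((x0+9)//10*10,x1,10): cv2.putText(a,str(x),(int((x-x0+.5)*s),10),0,.35,(0,0,255),1);cv2.line(a,(int((x-x0+.5)*s),12),(int((x-x0+.5)*s),18),(0,0,255),1)
    for y in range((y0+9)//10*10,y1,10): cv2.putText(a,str(y),(0,int((y-y0+.5)*s)),0,.35,(0,0,255),1);cv2.line(a,(24,int((y-y0+.5)*s)),(30,int((y-y0+.5)*s)),(0,0,255),1)
    cv2.imwrite(f'pics/{name}.png',a)
E
python3 -c "
from h import *
st()
zoom('scene','c_sc',240,120,400,240,5)"
```

```text
t 4.75 pos [0.4243 0.0174 0.1416] zt [0.044 0.999 0.001] xt [ 0.003  0.001 -1.   ] w 0.0178 F [ 0.45 -0.36 -0.93] M [0.014 0.112 0.057] j [ 0.52 -0.43 -0.61  0.   -1.38 -2.14]
```

View pics/c_sc.png

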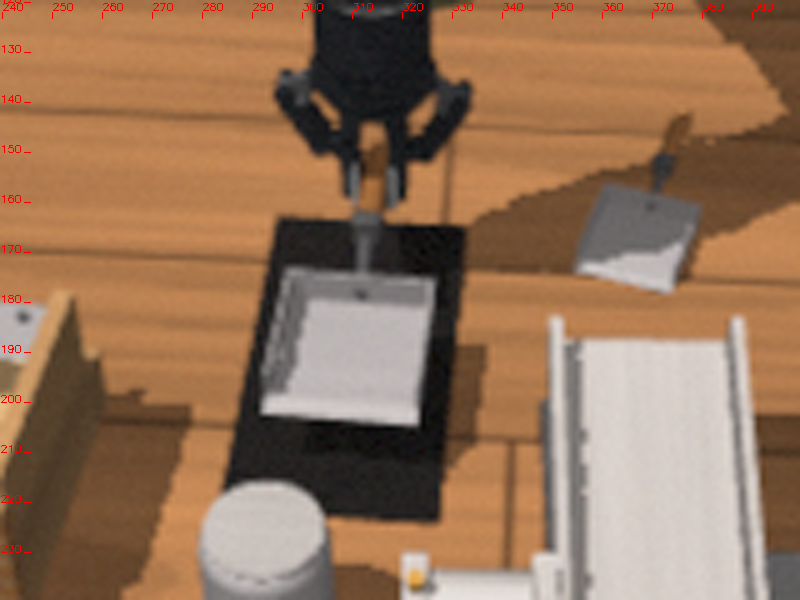

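Emit:
jog_arm(
  steps=[
    {"dx": 0, "dy": 0, "dz": 0, "roll": 0, "grip": 0.19},
    {"dx": 0, "dy": 0, "dz": 0, "roll": 0, "grip": 0.2},
  ],
)

```text
t: 5.05
tcp_pos: [0.4234, 0.017, 0.1393]
ee_rot: [1.903, 1.57, -2.854]
ft_force: [0.3, -0.6, -1.2]
width: 0.018
```

```bash
python3 -c "
from h import *
st()"
```

```text
t 5.05 pos [0.4234 0.017  0.1393] zt [ 0.044  0.999 -0.   ] xt [-0.001 -0.    -1.   ] w 0.018 F [ 0.32 -0.6  -1.21] M [0.052 0.099 0.028] j [ 0.52 -0.43 -0.62 -0.   -1.38 -2.14]
```

Emit:
jog_arm(
  steps=[
    {"dx": 0, "dy": 0, "dz": 0, "roll": 0, "grip": 0.207},
    {"dx": 0, "dy": 0, "dz": 0, "roll": 0, "grip": 0.21},
  ],
)

```text
t: 5.3
tcp_pos: [0.4238, 0.0171, 0.1399]
ee_rot: [-1.783, 1.571, -0.256]
ft_force: [-2.3, -0.2, -0.5]
width: 0.0179
```

```bash
python3 -c "
from h import *
st()
zoom('scene','c_sc2',240,120,400,240,5)"
```

```text
t 5.3 pos [0.4238 0.0171 0.1399] zt [ 0.044  0.999 -0.   ] xt [ 0. -0. -1.] w 0.0179 F [-2.33 -0.24 -0.45] M [-0.072  0.452 -0.014] j [ 0.52 -0.43 -0.62  0.   -1.38 -2.14]
```

View pics/c_sc2.png

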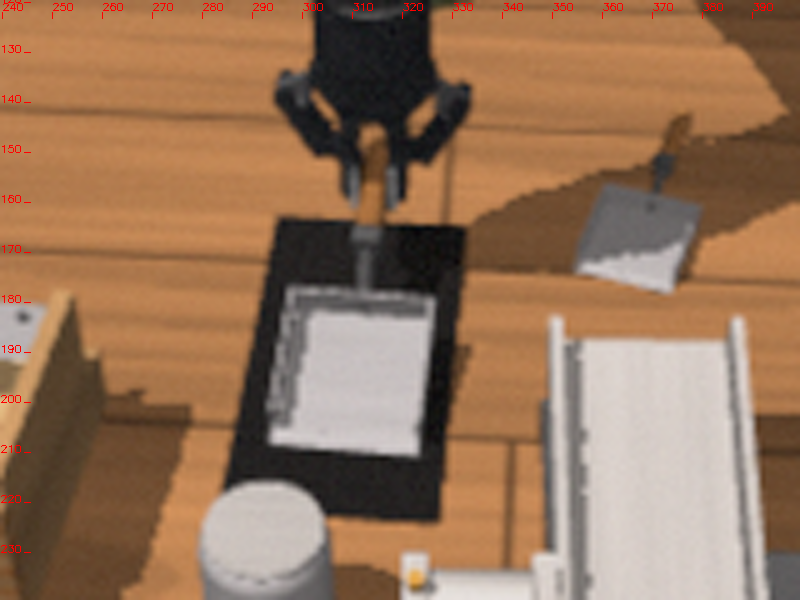

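Emit:
jog_arm(
  steps=[
    {"dx": 10, "dy": 0, "dz": 0, "roll": 0, "grip": 0.207},
    {"dx": 9, "dy": 0, "dz": 0, "roll": 0, "grip": 0.2},
    {"dx": 0, "dy": 0, "dz": 0, "roll": 0, "grip": 0},
    {"dx": 0, "dy": 0, "dz": 0, "roll": 0, "grip": 0},
    {"dx": 0, "dy": 0, "dz": 0, "roll": 0, "grip": 0},
  ],
  newtons=100,
)

```text
t: 5.98
tcp_pos: [0.4237, 0.0171, 0.1209]
ee_rot: [-0.448, 1.571, 1.078]
ft_force: [0.6, -0.6, 0.4]
width: 0.0163
```

```bash
python3 -c "
from h import *
st();plan(.6,-.08,.33,-.05)"
```

```text
t 5.97 pos [0.4237 0.0171 0.1209] zt [0.044 0.999 0.   ] xt [ 0.  0. -1.] w 0.0163 F [ 0.59 -0.59  0.39] M [-0.048 -0.341 -0.068] j [ 0.52 -0.42 -0.64 -0.   -1.34 -2.14]
n 6 d -0.006
[{"dx": -34.8, "dy": -30.1, "dz": -14.9, "roll": 0.001}, {"dx": -34.8, "dy": -30.1, "dz": -14.8, "roll": 0.001}, {"dx": -34.8, "dy": -30.1, "dz": -14.8, "roll": 0.001}, {"dx": -34.8, "dy": -30.1, "dz": -14.8, "roll": 0.001}, {"dx": -34.8, "dy": -30.1, "dz": -14.8, "roll": 0.001}, {"dx": -34.8, "dy": -30.1, "dz": -14.7, "roll": 0.001}]
```

Emit:
jog_arm(
  steps=[
    {"dx": -45, "dy": 0, "dz": 0, "roll": 0, "grip": 0},
    {"dx": -50, "dy": -20, "dz": -10, "roll": 0, "grip": 0},
    {"dx": -50, "dy": -40, "dz": -20, "roll": 0, "grip": 0},
    {"dx": -50, "dy": -40, "dz": -20, "roll": 0, "grip": 0},
    {"dx": -14, "dy": -50, "dz": -25, "roll": 0, "grip": 0},
    {"dx": 0, "dy": -30, "dz": -20, "roll": 0, "grip": 0},
    {"dx": 0, "dy": 0, "dz": 0, "roll": 0, "grip": 0},
    {"dx": 0, "dy": 0, "dz": 0, "roll": 0, "grip": 0},
  ],
)

```text
t: 6.98
tcp_pos: [0.5937, -0.0827, 0.3223]
ee_rot: [1.588, 1.569, 3.114]
ft_force: [0.4, -0.1, -1.0]
width: 0.0162
```

```bash
python3 -c "
from h import *
st()
im=capture('wrist');cv2.imwrite('pics/d_w.png',im);
np.save('d_cam.npy',np.hstack([cam('wrist')[1],cam('wrist')[2][:,None]]))
zoom('scene','d_sc',170,80,400,240,3.4)"
```

```text
t 6.97 pos [ 0.5937 -0.0827  0.3223] zt [ 0.044  0.999 -0.   ] xt [-0.002  0.    -1.   ] w 0.0162 F [ 0.4  -0.1  -0.96] M [-0.027  0.155  0.017] j [ 0.2   0.04  0.12 -0.   -1.65 -1.81]
```

View pics/d_w.png

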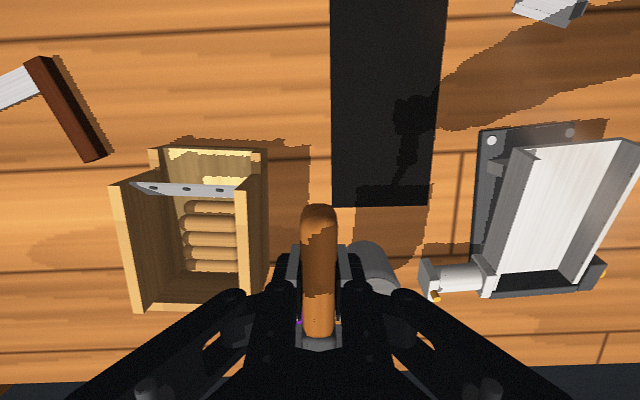

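View pics/d_sc.png

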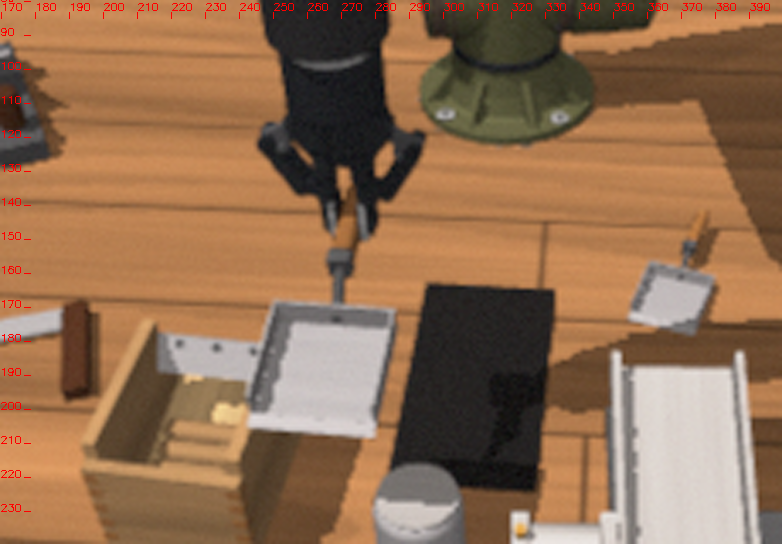

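```bash
python3 -c "
from h import *
im=cv2.imread('pics/d_w.png')
zoom('','d_bin',100,135,280,320,4.3,im)
zoom('','d_ch',415,115,640,310,3.5,im)"
```

```text
(no output)
```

View pics/d_bin.png

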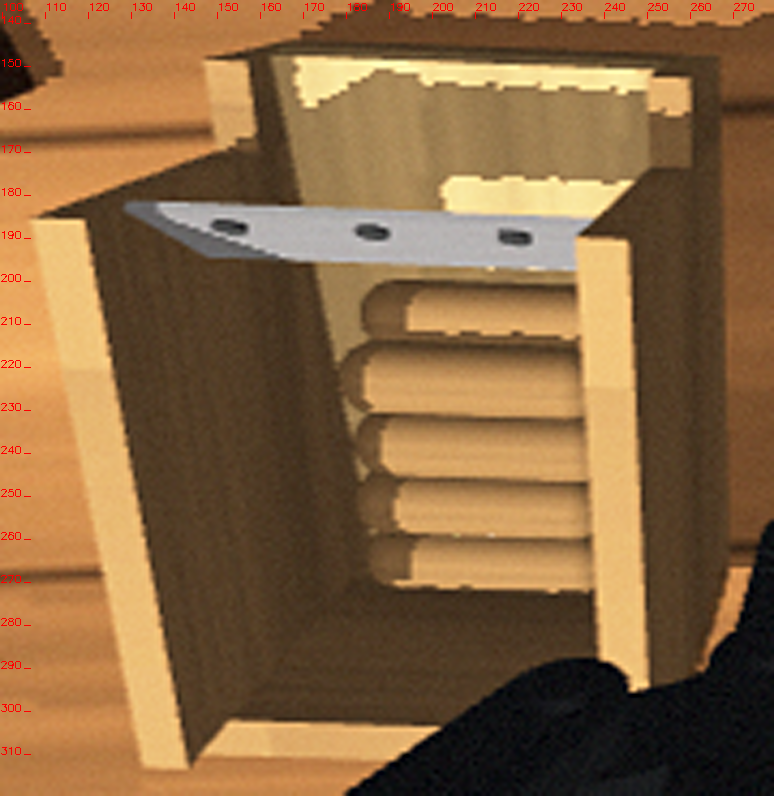

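View pics/d_ch.png

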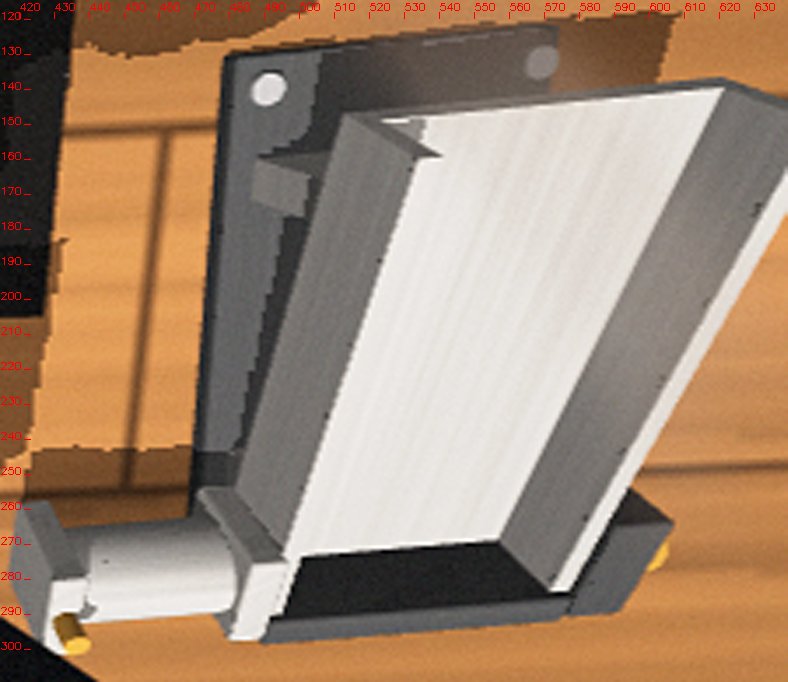

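```bash
cat > f2.py <<'E'
from fit import *
Cw0=cam('wrist');RT=np.load('d_cam.npy');CW=(Cw0[0],RT[:,:3],RT[:,3]);m=1e-3
def fitw(pts,px,p0,tilt=0,z0=0):
    f=lambda p:(proj('wrist',place(p,pts,tilt,z0),CW)-px).ravel()
    r=least_squares(f,p0,loss='soft_l1');return np.round(r.x,4),np.round(r.fun.reshape(-1,2),1).tolist()
b=lambda x,y:[100+x/4.3-.5,135+y/4.3-.5]
P=np.array([[-63,-68,125],[-63,-56,125],[101,-68,125],[101,-56,125],[-63,56,125],[-63,68,125],[-89,-68,50],[-89,-56,50],[-89,56,50],[-89,68,50],[-89,-56,37],[-89,56,37]])*m
px=[b(35,216),b(88,219),b(145,768),b(190,768),b(578,235),b(632,238),b(205,60),b(248,60),b(648,78),b(690,78),b(275,55),b(652,68)]
print('bin',*fitw(P,px,[.64,-.226,-.05]))
c=lambda x,y:[415+x/3.5-.5,115+y/3.5-.5]
P=np.array([[-196,52,0],[0,52,0],[0,52,28],[-196,-52,28]])*m
px=[c(722,85),c(498,540),c(550,587),c(437,153)]
print('chute',*fitw(P,px,[.745,.204,.045],a,.034))
E
python3 f2.py
```

```text
bin [ 0.6431 -0.2278 -0.091 ] [[-0.1, -0.8], [-0.1, -1.0], [0.7, 6.3], [0.5, 6.7], [-0.5, 0.5], [-1.0, 0.4], [0.3, -0.9], [0.3, -0.5], [-0.2, -0.2], [-0.1, 0.2], [-0.4, -0.7], [1.2, 0.6]]
chute [0.751  0.2086 0.0584] [[-0.7, -0.0], [-0.3, -1.4], [-0.1, -0.0], [1.4, 0.5]]
```

```bash
cat >> f2.py <<'E'
print('----')
P=np.array([[-63,-68,125],[-63,-56,125],[92,-68,125],[92,-56,125],[-63,56,125],[-63,68,125],[-89,-68,50],[-89,-56,50],[-89,56,50],[-89,68,50],[-89,-56,37],[-89,56,37]])*m
px=[b(35,216),b(88,219),b(145,768),b(190,768),b(578,235),b(632,238),b(205,60),b(248,60),b(648,78),b(690,78),b(275,55),b(652,68)]
def f(q):
    Q=P.copy();Q[2:4,0]=q[3];return (proj('wrist',place(q[:3],Q),CW)-px).ravel()
r=least_squares(f,[.64,-.226,-.08,.095]);print(np.round(r.x,4),np.round(r.fun,1))
p=r.x[:3]
Q=np.array([[89,-56,105],[89,-10,105],[89,-10,12],[-41,-56,80],[-41,56,80],[-62,-56,110],[-62,56,110]])*m
uv=proj('wrist',place(p,Q),CW);print(np.round((uv+.5-[100,135])*4.3))
E
python3 f2.py|sed -n '/---/,$p'
```

```text
----
[ 0.6434 -0.2273 -0.0839  0.0909] [ 0.1 -0.1  0.  -0.3  0.4 -0.2  0.3  0.1 -0.4  0.4 -0.9  0.2  0.3 -0.3
  0.2  0.1 -0.3 -0.3 -0.2  0.1 -0.4 -0.1  1.1  0.5]
[[232. 715.]
 [393. 720.]
 [505. 552.]
 [214. 254.]
 [628. 270.]
 [130. 206.]
 [594. 224.]]
```

```bash
cat > f3.py <<'E'
from f2 import *
p=[.6432,-.2273,-.084]
def tobin(w): return Ro.from_euler('z',-p[2]).as_matrix()@(np.array(w)-[p[0],p[1],0])
print('=====')
for (x,y),z in zip([(362,310),(342,380),(357,447),(358,500),(370,560)],[.0375,.0555,.0525,.0495,.0465]):
    print(np.round(tobin(onplane('wrist',b(x,y),z,CW)),4))
t=lambda x,y:[370+x/7-.5,150+y/7-.5]
for (x,y,x2),z in zip([(158,345,325),(158,300,333),(158,250,325),(158,205,337),(160,157,335)],[.0375,.0555,.0525,.0495,.0465]):
    print(np.round(tobin(onplane('top',t(x,y),z,C)),4),np.round(tobin(onplane('top',t(x2,y+5),z,C)),4))
E
python3 f3.py|sed -n '/=====/,$p'
```

```text
=====
[-0.0104 -0.0385  0.0375]
[ 0.0058 -0.0382  0.0555]
[ 0.0295 -0.0376  0.0525]
[ 0.0497 -0.0409  0.0495]
[ 0.0733 -0.041   0.0465]
[-0.0146  0.0374  0.0375] [-0.0128 -0.036   0.0375]
[0.0017 0.0403 0.0555] [ 0.0036 -0.0357  0.0555]
[0.0247 0.0406 0.0525] [ 0.0265 -0.0324  0.0525]
[0.0457 0.0408 0.0495] [ 0.0477 -0.0378  0.0495]
[0.0683 0.0401 0.0465] [ 0.0702 -0.0371  0.0465]
```

```bash
python3 -c "
from h import *
st();plan(.364,-.2038,.19,-.084)"
```

```text
t 7.08 pos [ 0.5935 -0.0823  0.3234] zt [0.044 0.999 0.   ] xt [ 0.  0. -1.] w 0.0159 F [-0.43 -0.39 -1.26] M [-0.003  0.119 -0.001] j [ 0.2   0.04  0.12 -0.   -1.65 -1.81]
n 6 d -0.04
[{"dx": 22.2, "dy": 37.3, "dz": -21.9, "roll": 0.007}, {"dx": 22.2, "dy": 37.2, "dz": -22.1, "roll": 0.007}, {"dx": 22.2, "dy": 37.0, "dz": -22.4, "roll": 0.007}, {"dx": 22.2, "dy": 36.9, "dz": -22.6, "roll": 0.007}, {"dx": 22.2, "dy": 36.7, "dz": -22.9, "roll": 0.007}, {"dx": 22.2, "dy": 36.6, "dz": -23.1, "roll": 0.007}]
```

Emit:
jog_arm(
  steps=[
    {"dx": 0, "dy": 37, "dz": -22, "roll": 0.007, "grip": 0},
    {"dx": 0, "dy": 37, "dz": -22, "roll": 0.007, "grip": 0},
    {"dx": 0, "dy": 37, "dz": -22, "roll": 0.007, "grip": 0},
    {"dx": 0, "dy": 37, "dz": -23, "roll": 0.007, "grip": 0},
    {"dx": 30, "dy": 37, "dz": -23, "roll": 0.007, "grip": 0},
    {"dx": 50, "dy": 37, "dz": -23, "roll": 0.007, "grip": 0},
    {"dx": 50, "dy": 0, "dz": 0, "roll": 0, "grip": 0},
    {"dx": 0, "dy": 0, "dz": 0, "roll": 0, "grip": 0},
  ],
)

```text
t: 8.07
tcp_pos: [0.3642, -0.202, 0.1931]
ee_rot: [1.364, 1.566, 2.849]
ft_force: [-0.2, -0.0, -0.1]
width: 0.0164
```

```bash
python3 -c "
from h import *
st();plan(.364,-.2038,.1665,-.084)
im=capture('scene');zoom('','e_sc',170,80,330,240,5,im)
zoom('top','e_top',370,150,450,300,4)
for l in ['scoop_lip']:
  for c in ['scene','top']:
    print(c,[(r['uv'],r['conf']) for r in finder.mark_of(c,l)])
"
```

```text
t 8.07 pos [ 0.3642 -0.202   0.1931] zt [0.086 0.996 0.001] xt [-0.005  0.002 -1.   ] w 0.0164 F [-0.25 -0.04 -0.08] M [-0.03   0.074  0.036] j [-0.02 -0.47 -0.55 -0.   -1.5  -1.64]
n 1 d 0.002
[{"dx": 26.6, "dy": -0.1, "dz": -1.8, "roll": -0.002}]
scene [([364.4, 178.1], 0.96), ([238.3, 180.4], 0.82), ([295.3, 245.8], 0.31)]
top [([272.6, 271.4], 0.87), ([406.4, 245.9], 0.62), ([408.0, 227.3], 0.56)]
```

View pics/e_sc.png

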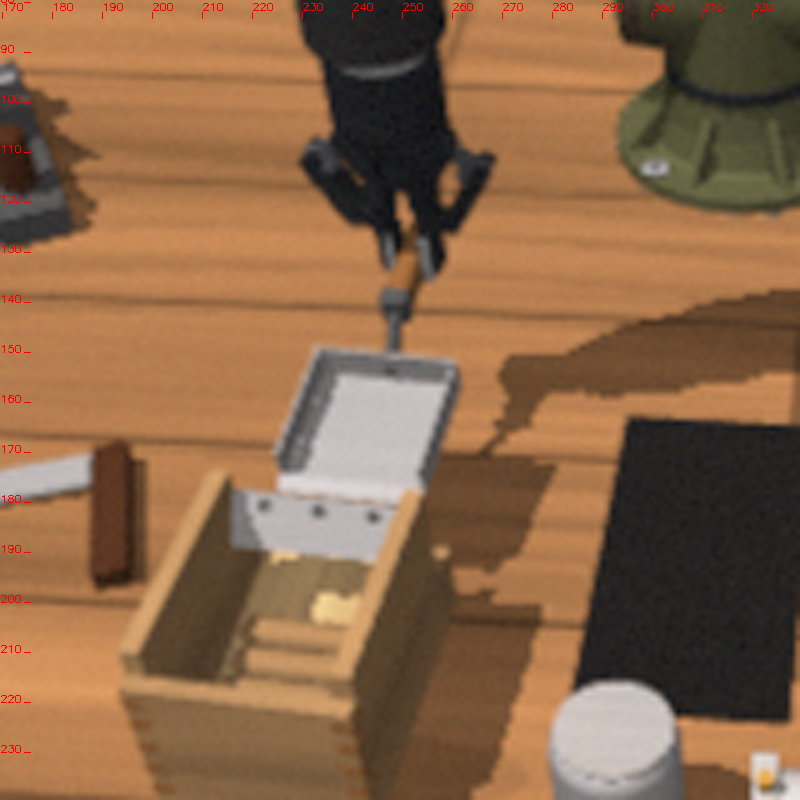

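View pics/e_top.png

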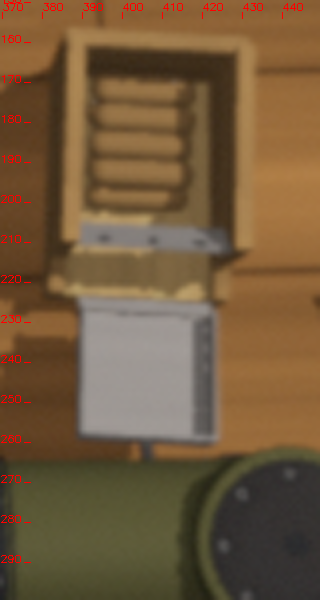

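```bash
cat > sf.py <<'E'
from h import *
from scipy.optimize import least_squares
C={'top':cam('top'),'scene':cam('scene')}
PT=np.array([[58,48.5,1],[58,-48.5,1],[-48,48.5,25.5],[-48,-48.5,25.5]])*1e-3
def sw(q,P): return np.atleast_2d(P)@Ro.from_euler('ZYX',[q[3],q[4],0]).as_matrix().T+q[:3]
def sfit(obs,q0,reg=None):
    # obs: {'top':{idx:uv}, ...}; q: x,y,z,yaw,pitch(nose-down +)
    def f(q):
        r=[]
        for n,d in obs.items():
            for i,uv in d.items(): r.append((proj(n,sw(q,PT[i]),C[n])-uv).ravel())
        r=list(np.concatenate(r))
        if reg is not None: r+=list((np.array(q)-reg[0])/reg[1])
        return np.array(r)
    r=least_squares(f,q0,loss='soft_l1');return r.x,r.fun
E
python3 - <<'E'
from sf import *
obs={'top':{0:(389.5,224),1:(421.25,225),2:(388.75,259),3:(423.75,259.5)},'scene':{1:(225.1,176.9),0:(254.5,178.5),3:(233.1,149.1),2:(261.1,151.9)}}
q,r=sfit(obs,[.48,-.21,.1,-.084,.14]);print(np.round(q,4),np.degrees(q[4]),np.round(r,1))
print('lip',sw(q,[.058,0,.001]),'grip',sw(q,[-.125,0,.036]))
E
```

```text
[ 0.4873 -0.2109  0.0848 -0.0622  0.0317] 1.8153446536515683 [-1.4 -0.2 -0.1 -0.1  0.4  0.1 -0.5  0.7 -0.3 -0.3 -0.4  0.7 -0.4  0.1
 -0.2 -0.4]
lip [[ 0.5452097  -0.21454786  0.08395574]] grip [[ 0.36376155 -0.20325202  0.12473532]]
```

```bash
cat >> sf.py <<'E'
def pfit(obs,tcp,yaw,gx=-.129,gz=.038,free=True):
    g=np.array(tcp)-[0,0,.0539]
    def mk(v):
        R=Ro.from_euler('ZYX',[yaw+v[2],v[0],0]).as_matrix();o=g-R@np.array([gx+v[1],0,gz+v[3]]);return np.r_[o,yaw+v[2],v[0]]
    def f(v):
        q=mk(v);r=[]
        for n,d in obs.items():
            for i,uv in d.items(): r.append((proj(n,sw(q,PT[i]),C[n])-uv).ravel())
        return np.r_[np.concatenate(r),v[1]/.004,v[2]/.02,v[3]/.003]
    r=least_squares(f,[.1,0,0,0],loss='soft_l1');return r.x,mk(r.x),r.fun
E
python3 - <<'E'
from sf import *
obs={'top':{0:(389.5,224),1:(421.25,225),2:(388.75,259),3:(423.75,259.5)},'scene':{1:(225.1,176.9),0:(254.5,178.5),3:(233.1,149.1),2:(261.1,151.9)}}
v,q,r=pfit(obs,[ 0.3642,-0.202 , 0.1931],-.084)
print(np.degrees(v[0]),v,q,np.round(r,1));print(sw(q,[.058,0,.001]))
for n in obs: 
  v,q,r=pfit({n:obs[n]},[ 0.3642,-0.202 , 0.1931],-.084);print(n,np.degrees(v[0]),v,np.round(r,1))
E
```

```text
5.819958470565233 [0.10157744 0.00122371 0.01186098 0.00198054] [ 0.48694344 -0.21086998  0.08646866 -0.07213902  0.10157744] [-1.3 -0.1 -0.1  0.3  0.4 -0.8 -0.3  0.2 -0.3 -0.  -0.4  1.2 -0.6 -0.8
 -0.3 -1.1  0.3  0.6  0.7]
[[ 0.54459554 -0.21503618  0.08158214]]
top 5.707641952539366 [0.09961714 0.00157876 0.00692742 0.00024298] [-0.9 -0.2  0.3  0.4  0.7 -0.9 -0.   0.3  0.4  0.3  0.1]
scene 5.6627080790468245 [0.0988329  0.00024585 0.01842522 0.00152477] [-0.1  0.1 -0.2  1.3 -0.6 -0.7 -0.3 -1.1  0.1  0.9  0.5]
```

Emit:
jog_arm(
  steps=[
    {"dx": 18, "dy": -15, "dz": -2, "roll": 0.01, "grip": 0},
    {"dx": 20, "dy": -24, "dz": 0, "roll": 0, "grip": 0},
    {"dx": 0, "dy": 0, "dz": 0, "roll": 0, "grip": 0.19},
    {"dx": 0, "dy": 0, "dz": 0, "roll": 0, "grip": 0.205},
    {"dx": 0, "dy": 0, "dz": 0, "roll": 0, "grip": 0.21},
    {"dx": 0, "dy": 0, "dz": 0, "roll": 0, "grip": 0.21},
  ],
  newtons=20,
)

```text
t: 9.02
tcp_pos: [0.4053, -0.2083, 0.1591]
ee_rot: [-1.6, 1.568, -0.125]
ft_force: [0.1, 0.2, -1.1]
width: 0.0175
```

```bash
python3 -c "
from h import *
st()
im=capture('scene');zoom('','f_sc',170,80,330,240,5,im)
zoom('top','f_top',370,150,450,300,4)
"
```

```text
t 9.03 pos [ 0.4053 -0.2083  0.1591] zt [ 0.096  0.995 -0.   ] xt [ 0.002 -0.    -1.   ] w 0.0175 F [ 0.11  0.16 -1.06] M [-0.034 -0.062  0.031] j [-0.03 -0.34 -0.52  0.   -1.39 -1.64]
```

View pics/f_sc.png

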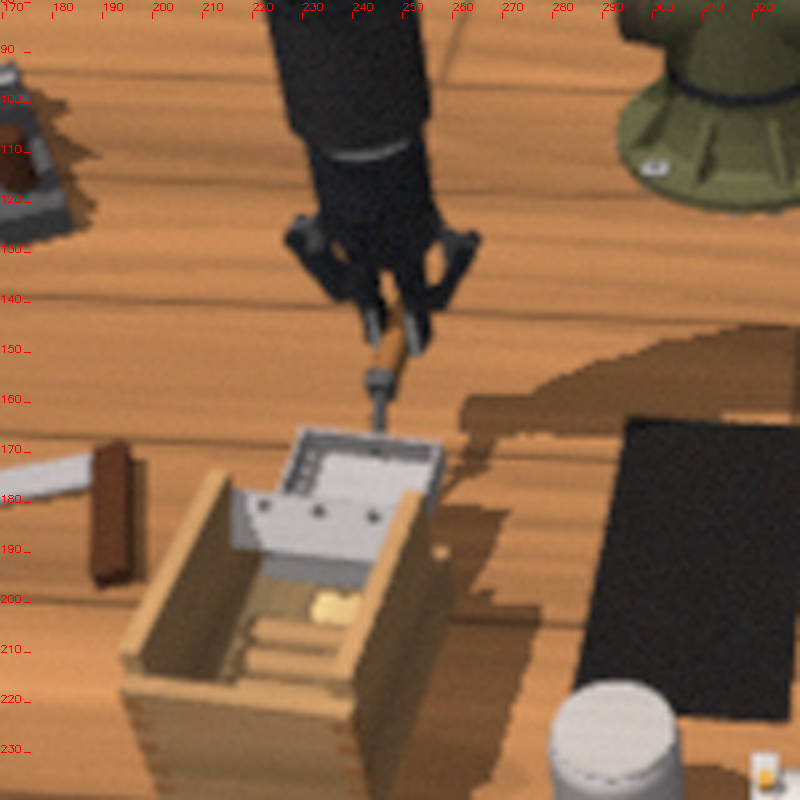

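View pics/f_top.png

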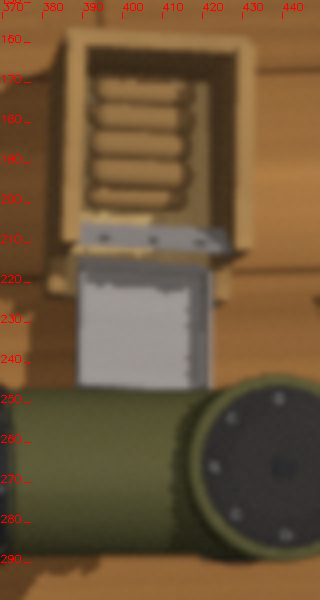

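Emit:
jog_arm(
  steps=[
    {"dx": 4, "dy": 0, "dz": 0, "roll": 0, "grip": 0.205},
    {"dx": 0, "dy": 0, "dz": 0, "roll": 0, "grip": 0},
    {"dx": 0, "dy": 0, "dz": 0, "roll": 0, "grip": 0},
    {"dx": 0, "dy": 0, "dz": 0, "roll": 0, "grip": 0},
    {"dx": 2, "dy": -14, "dz": 0, "roll": 0, "grip": 0},
    {"dx": 2, "dy": -14, "dz": 0, "roll": 0, "grip": 0},
    {"dx": 2, "dy": -12, "dz": 0, "roll": 0, "grip": 0},
    {"dx": 1.7, "dy": -12, "dz": 0, "roll": 0, "grip": 0},
    {"dx": 1.7, "dy": -12, "dz": 0, "roll": 0, "grip": 0},
    {"dx": 1.7, "dy": -12, "dz": 0, "roll": 0, "grip": 0},
  ],
  newtons=110,
)

```text
t: 10.38
tcp_pos: [0.4811, -0.2159, 0.1434]
ee_rot: [2.762, 1.57, -2.046]
ft_force: [-3.6, -0.5, 6.7]
width: 0.0158
```

```bash
python3 -c "
from h import *
st()
im=capture('scene');zoom('','g_sc',180,130,300,240,6,im)
zoom('top','g_top',370,150,450,250,6)
"
```

```text
t 10.38 pos [ 0.4811 -0.2159  0.1434] zt [ 0.096  0.995 -0.001] xt [-0.    -0.001 -1.   ] w 0.0158 F [-3.59 -0.51  6.75] M [0.048 0.898 0.064] j [-0.04 -0.11 -0.36  0.   -1.33 -1.63]
```

View pics/g_sc.png

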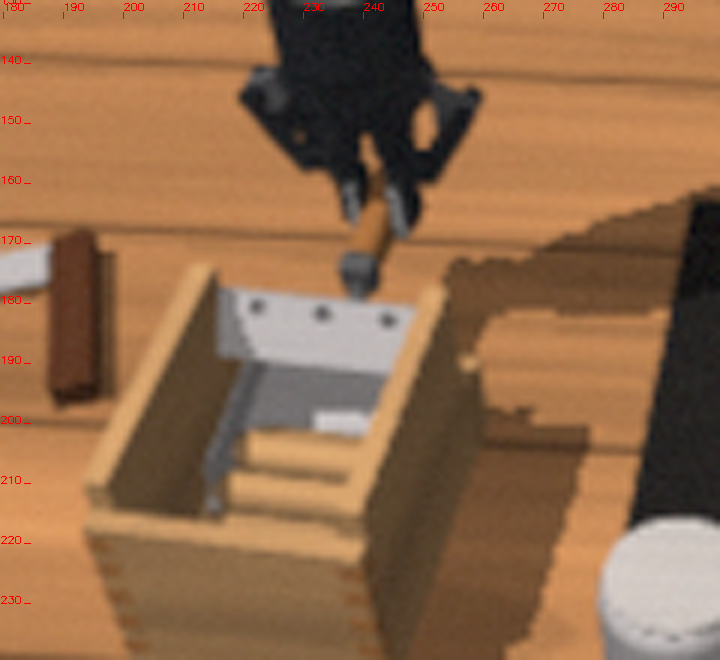

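View pics/g_top.png

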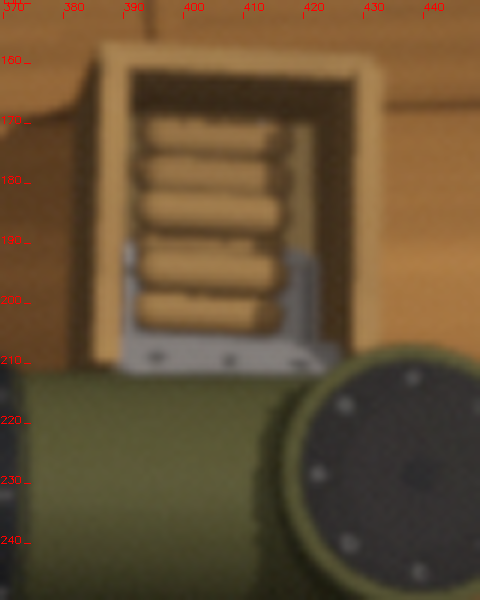

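Emit:
jog_arm(
  steps=[
    {"dx": 1.5, "dy": -12, "dz": 0, "roll": 0, "grip": 0},
    {"dx": 1.5, "dy": -12, "dz": 0, "roll": 0, "grip": 0},
    {"dx": 1.5, "dy": -12, "dz": 0, "roll": 0, "grip": 0},
    {"dx": 1.5, "dy": -12, "dz": 0, "roll": 0, "grip": 0},
  ],
)

```text
t: 10.98
tcp_pos: [0.5278, -0.2205, 0.137]
ee_rot: [1.717, 1.567, -3.092]
ft_force: [-4.4, 0.0, 3.4]
width: 0.0158
```

```bash
python3 -c "
from h import *
st()
im=capture('scene');zoom('','h_sc',180,130,300,240,6,im)
zoom('top','h_top',370,150,450,250,6)
"
```

```text
t 10.97 pos [ 0.5278 -0.2205  0.137 ] zt [ 0.096  0.995 -0.001] xt [-0.004 -0.    -1.   ] w 0.0158 F [-4.35  0.02  3.4 ] M [ 0.006  0.635 -0.079] j [-0.04  0.01 -0.25  0.   -1.31 -1.62]
```

View pics/h_sc.png

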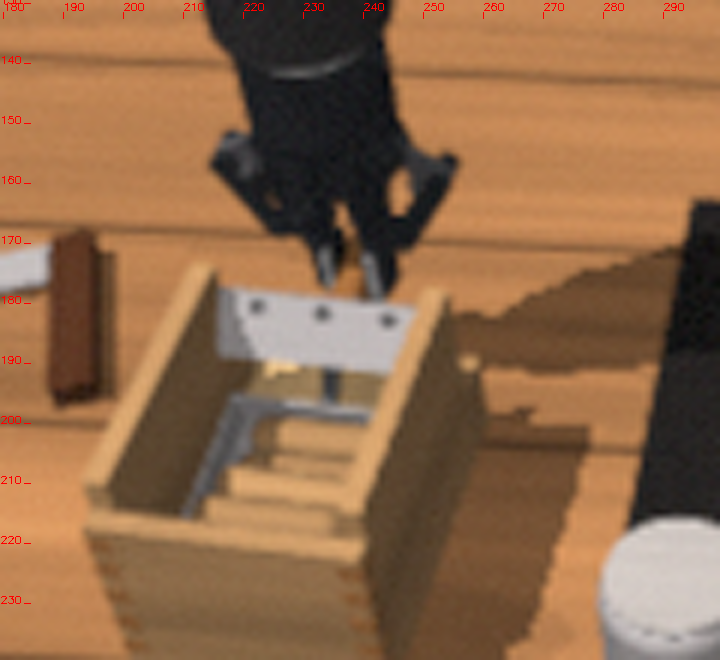

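View pics/h_top.png

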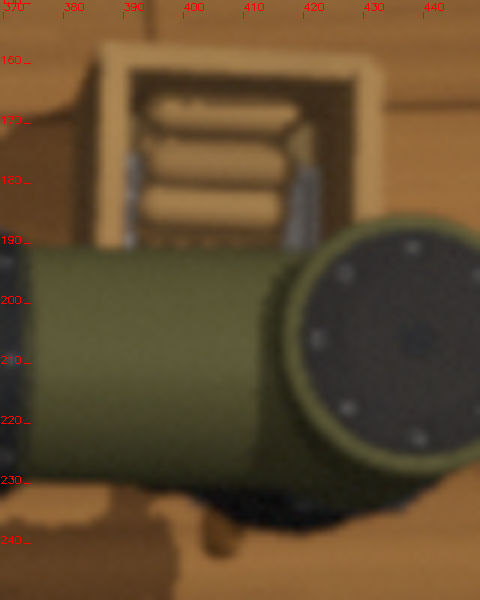

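Emit:
jog_arm(
  steps=[
    {"dx": 1, "dy": -9, "dz": 0, "roll": 0, "grip": 0},
    {"dx": 1, "dy": -9, "dz": 0, "roll": 0, "grip": 0},
    {"dx": 0, "dy": 0, "dz": 0, "roll": 0, "grip": 0},
  ],
)

```text
t: 11.45
tcp_pos: [0.5436, -0.2222, 0.1348]
ee_rot: [1.64, 1.561, 3.114]
ft_force: [-21.5, 3.3, 15.6]
width: 0.0159
```

```bash
python3 -c "
from h import *
st()
C=cam('wrist');im=capture('wrist');cv2.imwrite('pics/i_w.png',im)
im=capture('scene');zoom('','i_sc',180,130,300,240,6,im)
"
```

```text
t 11.45 pos [ 0.5436 -0.2222  0.1348] zt [ 0.096  0.995 -0.001] xt [-0.01  0.   -1.  ] w 0.0159 F [-21.52   3.28  15.58] M [1.182 6.113 0.19 ] j [-0.05  0.06 -0.2   0.   -1.32 -1.62]
```

View pics/i_sc.png

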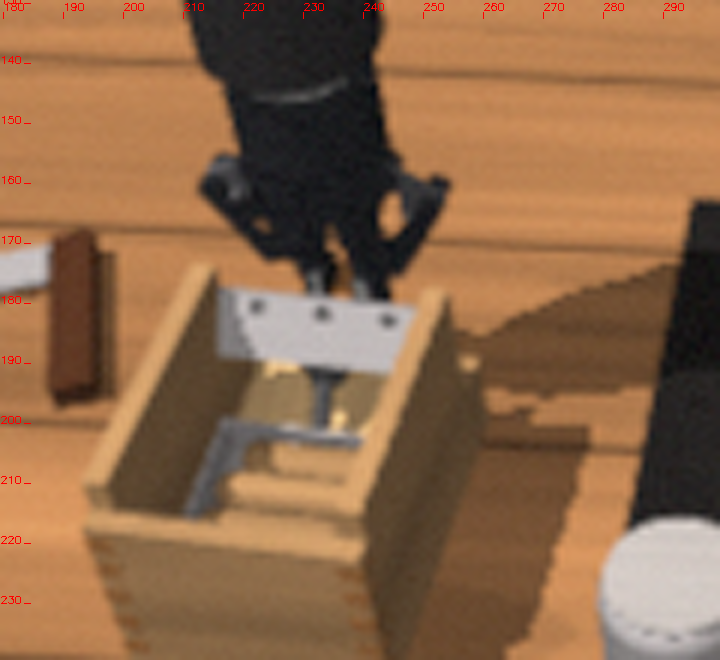

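View pics/i_w.png

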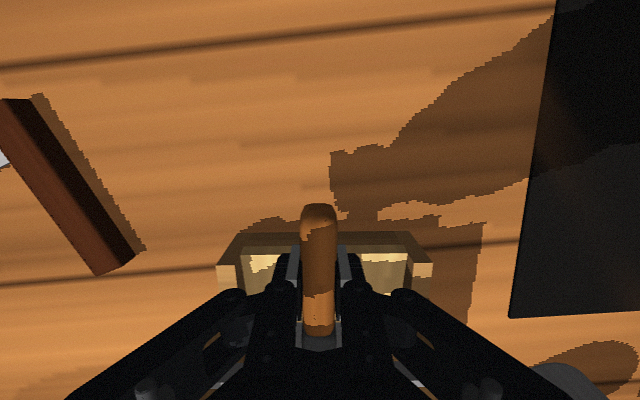

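Emit:
jog_arm(
  steps=[
    {"dx": -2, "dy": 8, "dz": 0, "roll": 0, "grip": 0},
    {"dx": -2, "dy": 8, "dz": 0, "roll": 0, "grip": 0},
    {"dx": 0, "dy": 2, "dz": 0, "roll": 0, "grip": 0},
    {"dx": 0, "dy": 0, "dz": 0, "roll": 0, "grip": 0},
  ],
)

```text
t: 12.05
tcp_pos: [0.528, -0.2199, 0.1383]
ee_rot: [1.221, 1.57, 2.696]
ft_force: [-0.6, 0.6, -0.8]
width: 0.0161
```

```bash
python3 -c "
from h import *
st()
im=capture('scene');zoom('','j_sc',180,130,300,240,6,im)
"
```

```text
t 12.05 pos [ 0.528  -0.2199  0.1383] zt [0.096 0.995 0.   ] xt [-0.001  0.001 -1.   ] w 0.0161 F [-0.6   0.58 -0.78] M [0.236 0.304 0.11 ] j [-0.04  0.01 -0.25 -0.   -1.31 -1.62]
```

View pics/j_sc.png

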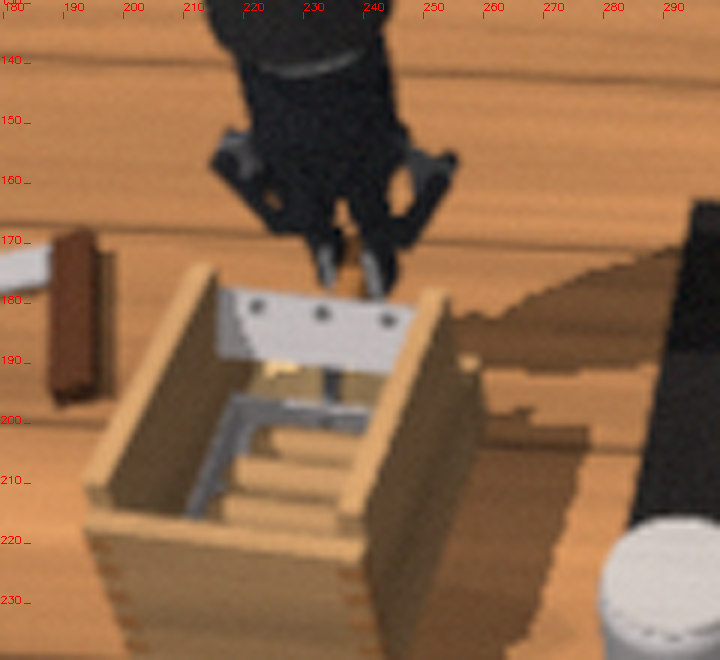

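Emit:
jog_arm(
  steps=[
    {"dx": 0, "dy": 0, "dz": 0, "roll": 0, "grip": 0},
    {"dx": 4, "dy": 1.5, "dz": 0, "roll": 0, "grip": 0},
    {"dx": 4, "dy": 1.5, "dz": 0, "roll": 0, "grip": 0},
    {"dx": 4, "dy": 1.5, "dz": 0, "roll": 0, "grip": 0},
    {"dx": 4, "dy": 1.5, "dz": 0, "roll": 0, "grip": 0},
    {"dx": 4, "dy": 1.5, "dz": 0, "roll": 0, "grip": 0},
  ],
  newtons=20,
)

```text
t: 12.85
tcp_pos: [0.522, -0.2203, 0.1233]
ee_rot: [-2.021, 1.565, -0.546]
ft_force: [-7.7, 3.5, 17.9]
width: 0.016
```

```bash
python3 -c "
from h import *
st()
im=capture('scene');zoom('','k_sc',180,130,300,240,6,im)
"
```

```text
t 12.85 pos [ 0.522  -0.2203  0.1233] zt [ 0.095  0.995 -0.002] xt [ 0.005 -0.003 -1.   ] w 0.016 F [-7.72  3.54 17.9 ] M [0.87  1.718 0.165] j [-0.04  0.   -0.29  0.   -1.28 -1.62]
```

View pics/k_sc.png

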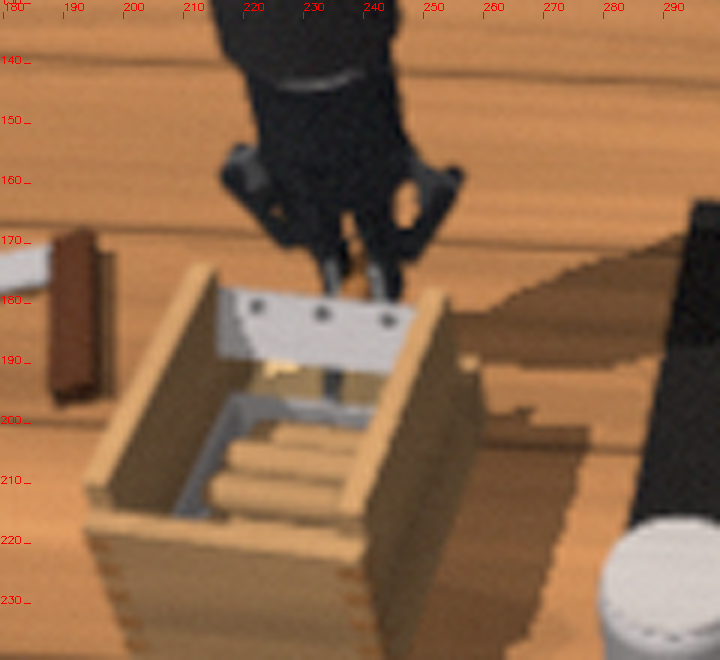

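Emit:
jog_arm(
  steps=[
    {"dx": 0, "dy": 0, "dz": 0, "roll": 0, "grip": 0.18},
    {"dx": 0, "dy": 0, "dz": 0, "roll": 0, "grip": 0.2},
    {"dx": 0, "dy": 0, "dz": 0, "roll": 0, "grip": 0.2},
  ],
)

```text
t: 13.28
tcp_pos: [0.5217, -0.2201, 0.1214]
ee_rot: [-2.024, 1.567, -0.55]
ft_force: [-4.0, 1.4, 9.0]
width: 0.0173
```

```bash
python3 -c "
from h import *
st()
im=capture('scene');zoom('','l_sc',180,130,300,240,6,im)
"
```

```text
t 13.28 pos [ 0.5217 -0.2201  0.1214] zt [ 0.096  0.995 -0.002] xt [ 0.003 -0.002 -1.   ] w 0.0173 F [-4.04  1.42  8.97] M [0.223 0.908 0.124] j [-0.04  0.   -0.29  0.   -1.28 -1.62]
```

View pics/l_sc.png

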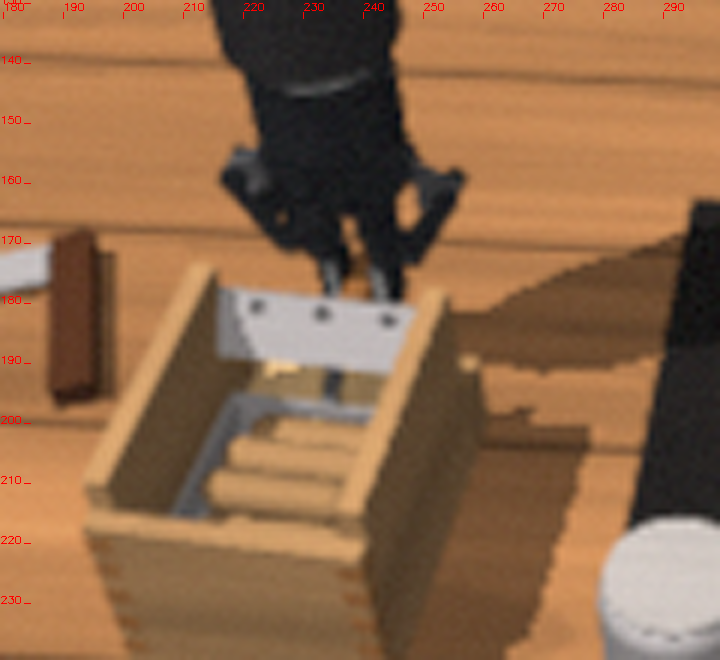

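Emit:
jog_arm(
  steps=[
    {"dx": 3, "dy": 1, "dz": 0, "roll": 0, "grip": 0.204},
    {"dx": 3, "dy": 1, "dz": 0, "roll": 0, "grip": 0.204},
    {"dx": 3, "dy": 1, "dz": 0, "roll": 0, "grip": 0.204},
    {"dx": 0, "dy": 0, "dz": 0, "roll": 0, "grip": 0.204},
  ],
)

```text
t: 13.82
tcp_pos: [0.5184, -0.2197, 0.1111]
ee_rot: [-2.119, 1.568, -0.644]
ft_force: [-2.9, -0.2, 4.9]
width: 0.0173
```

```bash
python3 -c "
from h import *
st()
im=capture('scene');zoom('','m_sc',180,130,300,240,6,im)
zoom('top','m_top',370,150,450,250,6)
"
```

```text
t 13.82 pos [ 0.5184 -0.2197  0.1111] zt [ 0.096  0.995 -0.001] xt [ 0.002 -0.001 -1.   ] w 0.0173 F [-2.91 -0.23  4.88] M [-0.213  0.393  0.007] j [-0.04  0.   -0.31  0.   -1.26 -1.62]
```

View pics/m_sc.png

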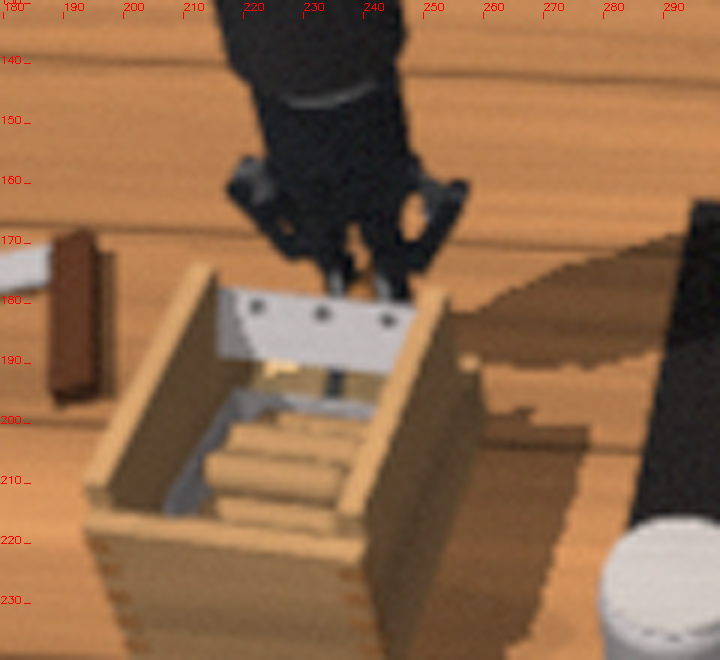

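View pics/m_top.png

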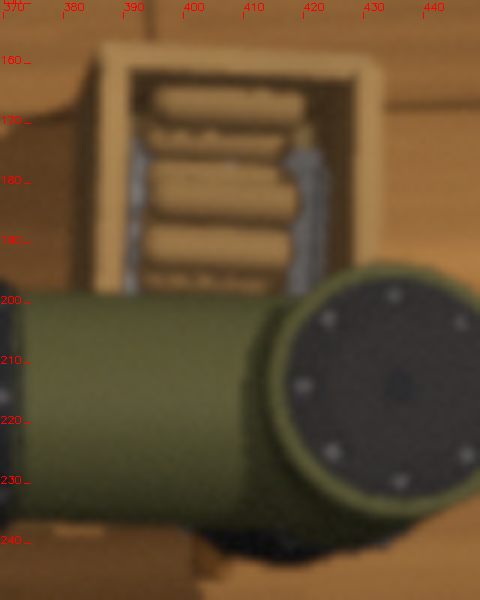

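Run:
```python
from sf import *
p=[.6432,-.2273,-.084]
tcp=np.array([.5184,-.2197,.1111]);g=tcp-[0,0,.0539]
def tobin(w): return Ro.from_euler('z',-p[2]).as_matrix()@(np.array(w)-[p[0],p[1],0])
for th in (-6,-8,-10):
    R=Ro.from_euler('ZYX',[-.09,np.radians(th),0]).as_matrix();o=g-R@np.array([-.129,0,.038])
    q=np.r_[o,-.09,np.radians(th)]
    for P in ([-.048,-.0485,.0255],[-.048,0,.0255],[-.048,0,0],[.058,-.0485,.001]):
        w=sw(q,P)[0];print(th,P,np.round(proj('scene',w,C['scene']),1),np.round(tobin(w),4))
fr=lambda P:Ro.from_euler('z',p[2]).as_matrix()@np.array(P)+[p[0],p[1],0]
for P in ([-.041,-.056,.08],[-.041,.0,.08],[-.0,.0,.08],[.101,-.068,.105],[.101,.068,.105],[-.063,-.068,.125]): print(P,np.round(proj('scene',fr(P),C['scene']),1))
```

```text
-6 [-0.048, -0.0485, 0.0255] [[218.7 194.9]] [-0.0434 -0.0519  0.0532]
-6 [-0.048, 0, 0.0255] [[233.3 196.6]] [-0.0431 -0.0034  0.0532]
-6 [-0.048, 0, 0] [[234.4 202.7]] [-0.0405 -0.0034  0.0279]
-6 [0.058, -0.0485, 0.001] [[207.4 223.4]] [ 0.0646 -0.0525  0.0399]
-8 [-0.048, -0.0485, 0.0255] [[218.5 194.3]] [-0.0433 -0.0519  0.0561]
-8 [-0.048, 0, 0.0255] [[233.1 196. ]] [-0.043  -0.0034  0.0561]
-8 [-0.048, 0, 0] [[234.1 202.3]] [-0.0395 -0.0034  0.0308]
-8 [0.058, -0.0485, 0.001] [[206.8 222.2]] [ 0.065  -0.0525  0.0466]
-10 [-0.048, -0.0485, 0.0255] [[218.3 193.7]] [-0.0434 -0.0519  0.059 ]
-10 [-0.048, 0, 0.0255] [[233.  195.4]] [-0.0431 -0.0034  0.059 ]
-10 [-0.048, 0, 0] [[233.9 201.8]] [-0.0386 -0.0034  0.0338]
-10 [0.058, -0.0485, 0.001] [[206.3 220.8]] [ 0.0653 -0.0525  0.0532]
[-0.041, -0.056, 0.08] [[215.5 189.4]]
[-0.041, 0.0, 0.08] [[232.7 191.3]]
[-0.0, 0.0, 0.08] [[228.5 200.8]]
[0.101, -0.068, 0.105] [[192.6 217.9]]
[0.101, 0.068, 0.105] [[238.9 223.5]]
[-0.063, -0.068, 0.125] [[211.2 173.7]]
```

Emit:
jog_arm(
  steps=[
    {"dx": 0, "dy": 0, "dz": 0, "roll": 0, "grip": 0},
    {"dx": 0, "dy": 0, "dz": 0, "roll": 0, "grip": 0},
    {"dx": 0, "dy": 0, "dz": 0, "roll": 0, "grip": 0},
    {"dx": -5, "dy": 2, "dz": 1, "roll": 0, "grip": 0},
    {"dx": -6, "dy": 2, "dz": 1, "roll": 0, "grip": 0},
    {"dx": -5, "dy": 0, "dz": 1, "roll": 0, "grip": 0},
    {"dx": 0, "dy": 0, "dz": 0, "roll": 0, "grip": 0},
  ],
  newtons=110,
)

```text
t: 14.8
tcp_pos: [0.5143, -0.2156, 0.1261]
ee_rot: [-0.946, 1.57, 0.529]
ft_force: [0.3, -0.4, -2.3]
width: 0.0162
```

```bash
python3 -c "
from h import *
st()
im=capture('scene');zoom('','n_sc',180,130,300,240,6,im)
"
```

```text
t 14.8 pos [ 0.5143 -0.2156  0.1261] zt [0.096 0.995 0.   ] xt [ 0.  0. -1.] w 0.0162 F [ 0.32 -0.4  -2.31] M [ 0.116  0.324 -0.041] j [-0.04 -0.02 -0.3  -0.   -1.29 -1.63]
```

View pics/n_sc.png

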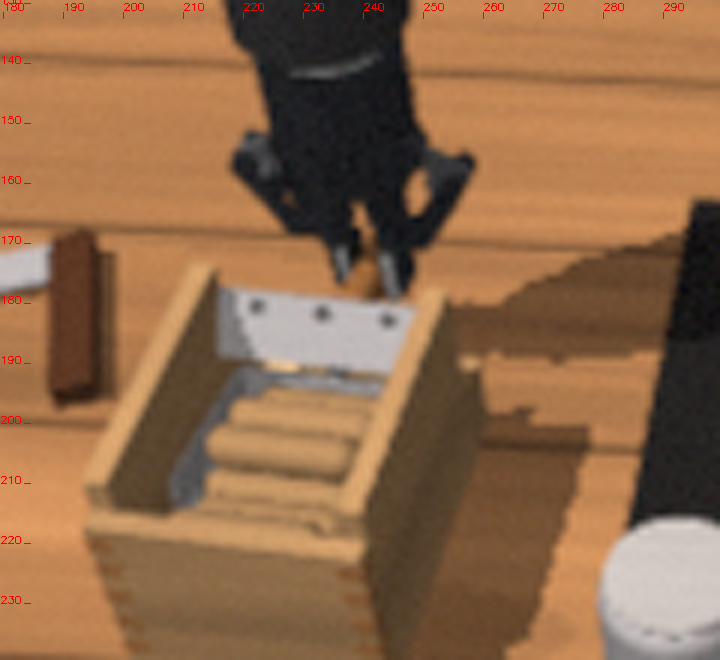

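Emit:
jog_arm(
  steps=[
    {"dx": -5, "dy": 0, "dz": 0, "roll": 0, "grip": 0},
    {"dx": -2, "dy": 0, "dz": 0, "roll": 0, "grip": 0},
    {"dx": -1, "dy": 0, "dz": 0, "roll": 0, "grip": 0},
    {"dx": 0, "dy": 0, "dz": 0, "roll": 0, "grip": 0},
  ],
)

```text
t: 15.35
tcp_pos: [0.5142, -0.2158, 0.1338]
ee_rot: [0.092, 1.571, 1.567]
ft_force: [-0.5, 0.5, -2.9]
width: 0.016
```

```bash
python3 -c "
from h import *
st()
im=capture('scene');zoom('','o_sc',180,130,300,240,6,im)
"
```

```text
t 15.35 pos [ 0.5142 -0.2158  0.1338] zt [0.096 0.995 0.   ] xt [ 0.  0. -1.] w 0.016 F [-0.54  0.49 -2.87] M [0.021 0.433 0.001] j [-0.04 -0.02 -0.29 -0.   -1.3  -1.63]
```

View pics/o_sc.png

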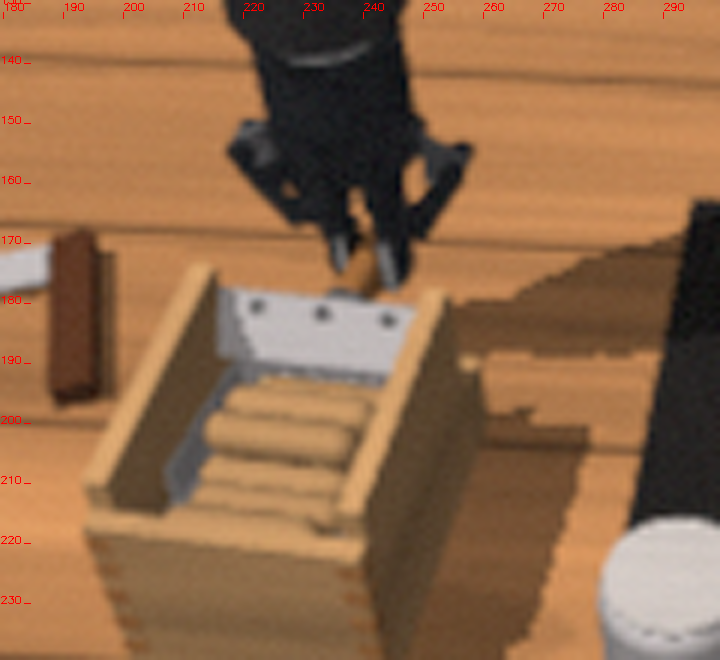

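Emit:
jog_arm(
  steps=[
    {"dx": -1, "dy": 0, "dz": 0, "roll": 0, "grip": 0},
    {"dx": 0, "dy": 0, "dz": 0, "roll": 0, "grip": 0},
  ],
)

```text
t: 15.65
tcp_pos: [0.5141, -0.2158, 0.1348]
ee_rot: [1.377, 1.57, 2.852]
ft_force: [0.1, 0.7, -3.7]
width: 0.0164
```

Emit:
jog_arm(
  steps=[
    {"dx": -1, "dy": 0, "dz": 0, "roll": 0, "grip": 0},
    {"dx": 0, "dy": 0, "dz": 0, "roll": 0, "grip": 0},
  ],
)

```text
t: 15.9
tcp_pos: [0.5141, -0.2158, 0.1358]
ee_rot: [1.413, 1.57, 2.887]
ft_force: [-1.4, 1.1, -2.9]
width: 0.0162
```

Emit:
jog_arm(
  steps=[
    {"dx": -1, "dy": 0, "dz": 0, "roll": 0, "grip": 0},
    {"dx": 0, "dy": 0, "dz": 0, "roll": 0, "grip": 0},
  ],
)

```text
t: 16.15
tcp_pos: [0.5141, -0.2158, 0.1368]
ee_rot: [1.378, 1.57, 2.852]
ft_force: [-2.0, -0.2, -3.3]
width: 0.016
```

Emit:
jog_arm(
  steps=[
    {"dx": -1, "dy": 0, "dz": 0, "roll": 0, "grip": 0},
    {"dx": 0, "dy": 0, "dz": 0, "roll": 0, "grip": 0},
  ],
)

```text
t: 16.4
tcp_pos: [0.514, -0.2157, 0.1375]
ee_rot: [1.225, 1.57, 2.699]
ft_force: [-0.9, -0.5, -4.0]
width: 0.0159
```

```bash
python3 -c "
from h import *
st()
im=capture('scene');zoom('','p_sc',190,160,270,230,9,im)
zoom('top','p_top',370,150,450,250,6)
st()
"
```

```text
t 16.4 pos [ 0.514  -0.2157  0.1375] zt [0.096 0.995 0.   ] xt [-0.001  0.    -1.   ] w 0.0159 F [-0.85 -0.49 -4.03] M [0.014 0.922 0.007] j [-0.04 -0.03 -0.29 -0.   -1.31 -1.63]
t 16.5 pos [ 0.514  -0.2158  0.1375] zt [0.096 0.995 0.   ] xt [-0.001  0.    -1.   ] w 0.016 F [-1.3   0.8  -5.53] M [ 0.027  0.987 -0.04 ] j [-0.04 -0.03 -0.29 -0.   -1.31 -1.63]
```

View pics/p_sc.png

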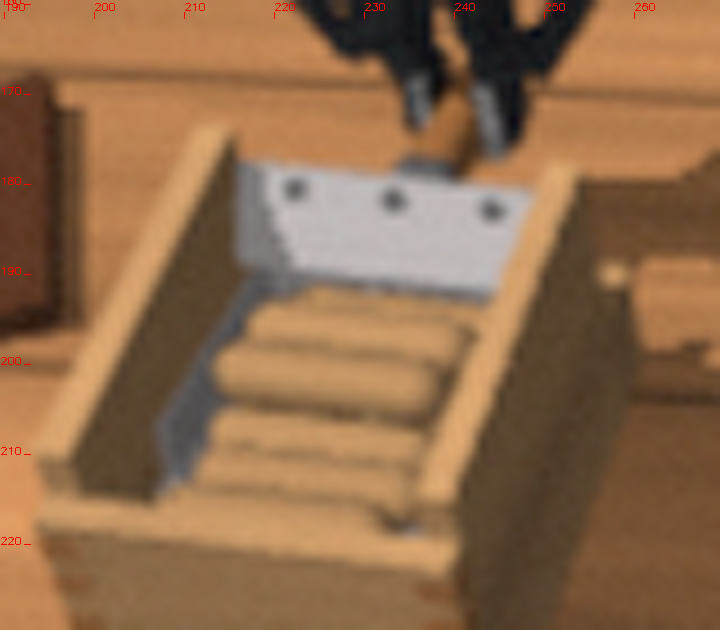

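View pics/p_top.png

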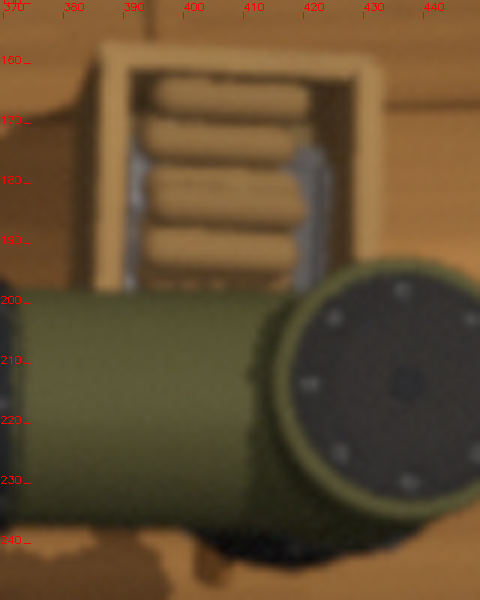

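Run:
```python
from sf import *
tcp=np.array([.514,-.2157,.1375]);g=tcp-[0,0,.0539]
for th in (-4,-6,-8,-10):
    R=Ro.from_euler('ZYX',[-.09,np.radians(th),0]).as_matrix();o=g-R@np.array([-.129,0,.038])
    q=np.r_[o,-.09,np.radians(th)]
    print(th,[(np.round(proj('scene',sw(q,P)[0],C['scene']),1)[0].tolist(),round(sw(q,P)[0][2],4)) for P in ([-.048,-.0485,.0255],[-.048,0,.0255],[.047,-.0485,.0255],[.047,-.0485,.00],[.058,-.0485,.001])])
```

```text
-4 [([218.8, 188.7], np.float64(0.0768)), ([233.6, 190.4], np.float64(0.0768)), ([207.5, 209.6], np.float64(0.0834)), ([209.2, 215.6], np.float64(0.058)), ([207.7, 218.0], np.float64(0.0597))]
-6 [([218.6, 188.1], np.float64(0.0796)), ([233.5, 189.8], np.float64(0.0796)), ([207.1, 208.1], np.float64(0.0896)), ([208.6, 214.4], np.float64(0.0642)), ([207.2, 216.7], np.float64(0.0663))]
-8 [([218.4, 187.5], np.float64(0.0825)), ([233.3, 189.2], np.float64(0.0825)), ([206.7, 206.7], np.float64(0.0957)), ([208.1, 213.2], np.float64(0.0705)), ([206.6, 215.4], np.float64(0.073))]
-10 [([218.3, 186.9], np.float64(0.0854)), ([233.1, 188.6], np.float64(0.0854)), ([206.3, 205.1], np.float64(0.1019)), ([207.6, 211.9], np.float64(0.0767)), ([206.1, 213.9], np.float64(0.0796))]
```

Emit:
jog_arm(
  steps=[
    {"dx": 0.9, "dy": 8, "dz": 0, "roll": 0, "grip": 0},
    {"dx": 0.9, "dy": 8, "dz": 0, "roll": 0, "grip": 0},
    {"dx": 0.9, "dy": 8, "dz": 0, "roll": 0, "grip": 0},
    {"dx": 0.9, "dy": 8, "dz": 0, "roll": 0, "grip": 0},
  ],
)

```text
t: 17.0
tcp_pos: [0.4818, -0.2125, 0.134]
ee_rot: [-0.349, 1.57, 1.126]
ft_force: [4.2, -0.2, -8.1]
width: 0.0163
```

```bash
python3 -c "
from h import *
st()
im=capture('scene');zoom('','q_sc',190,160,270,230,9,im)
"
```

```text
t 17.0 pos [ 0.4818 -0.2125  0.134 ] zt [0.096 0.995 0.   ] xt [ 0.  0. -1.] w 0.0163 F [ 4.16 -0.21 -8.09] M [ 0.019 -0.499 -0.006] j [-0.03 -0.11 -0.37 -0.   -1.31 -1.63]
```

View pics/q_sc.png

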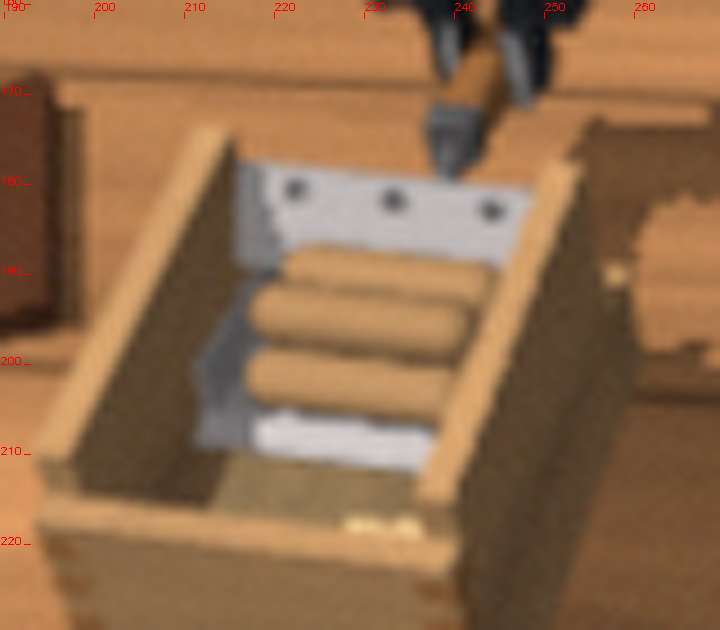

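```bash
python3 -c "
from h import *
zoom('top','q_top',375,150,445,230,8)
"
```

```text
(no output)
```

View pics/q_top.png

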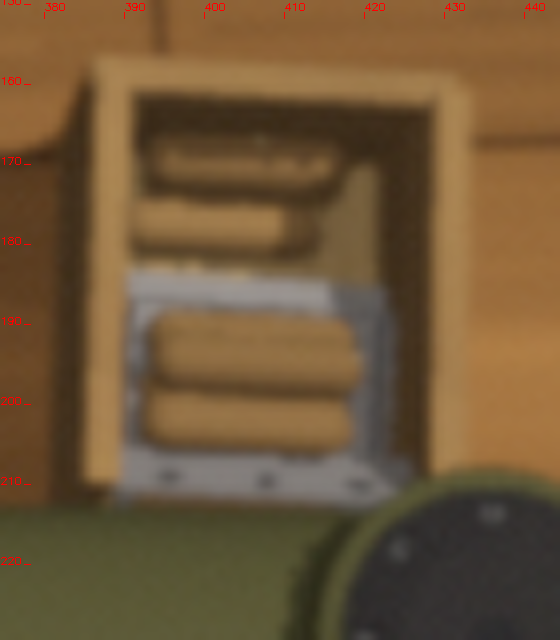

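Emit:
jog_arm(
  steps=[
    {"dx": 1.1, "dy": 8, "dz": 0, "roll": 0, "grip": 0},
    {"dx": 1, "dy": 8, "dz": 0, "roll": 0, "grip": 0},
    {"dx": 1, "dy": 8, "dz": 0, "roll": 0, "grip": 0},
  ],
)

```text
t: 17.48
tcp_pos: [0.458, -0.2103, 0.1311]
ee_rot: [-1.017, 1.571, 0.457]
ft_force: [3.9, 0.3, -7.1]
width: 0.0159
```

```bash
python3 -c "
from h import *
st()
im=capture('scene');zoom('','r_sc',190,160,270,230,9,im)
zoom('top','r_top',375,150,445,230,8)
"
```

```text
t 17.48 pos [ 0.458  -0.2103  0.1311] zt [0.096 0.995 0.   ] xt [ 0.  0. -1.] w 0.0159 F [ 3.93  0.26 -7.06] M [ 0.064 -0.309  0.017] j [-0.03 -0.17 -0.43 -0.   -1.31 -1.64]
```

View pics/r_sc.png

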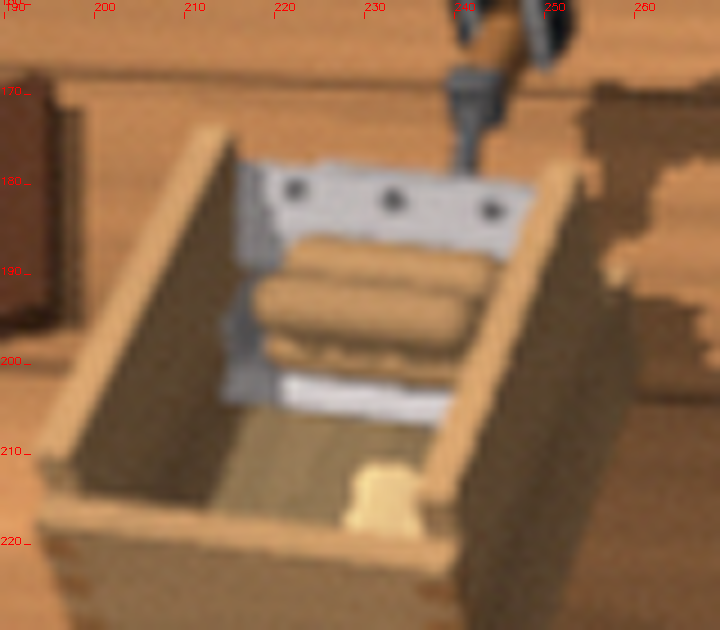

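View pics/r_top.png

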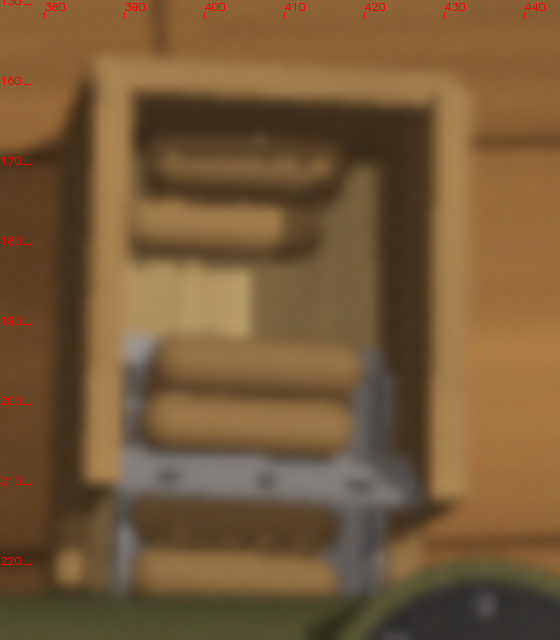

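Emit:
jog_arm(
  steps=[
    {"dx": 1, "dy": 8, "dz": 0, "roll": 0, "grip": 0},
    {"dx": 1, "dy": 8, "dz": 0, "roll": 0, "grip": 0},
    {"dx": 1, "dy": 8, "dz": 0, "roll": 0, "grip": 0},
  ],
)

```text
t: 17.95
tcp_pos: [0.4342, -0.208, 0.1282]
ee_rot: [-1.398, 1.57, 0.077]
ft_force: [4.2, -0.9, -7.9]
width: 0.016
```

```bash
python3 -c "
from h import *
st()
im=capture('scene');zoom('','s_sc',190,160,270,230,9,im)
zoom('top','s_top',375,150,445,230,8)
"
```

```text
t 17.95 pos [ 0.4342 -0.208   0.1282] zt [0.096 0.995 0.   ] xt [ 0.  0. -1.] w 0.016 F [ 4.2  -0.87 -7.9 ] M [-0.015 -0.25   0.043] j [-0.03 -0.24 -0.49 -0.   -1.31 -1.64]
```

View pics/s_sc.png

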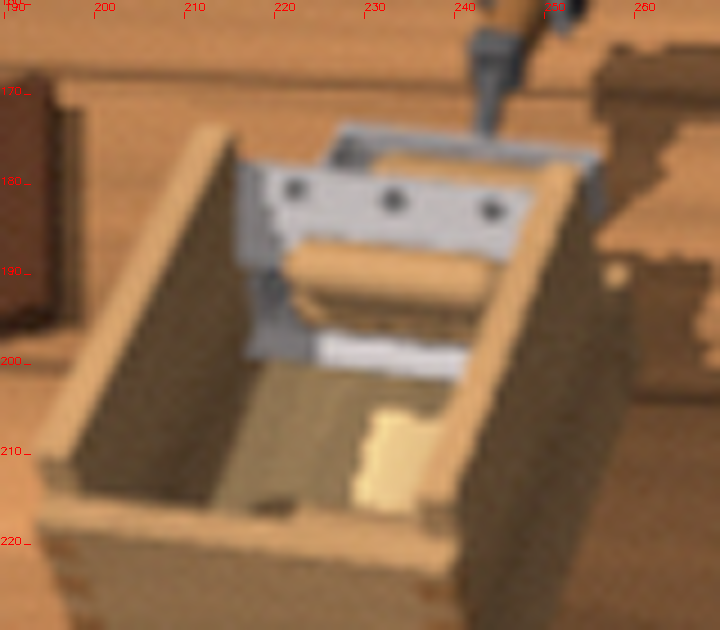

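View pics/s_top.png

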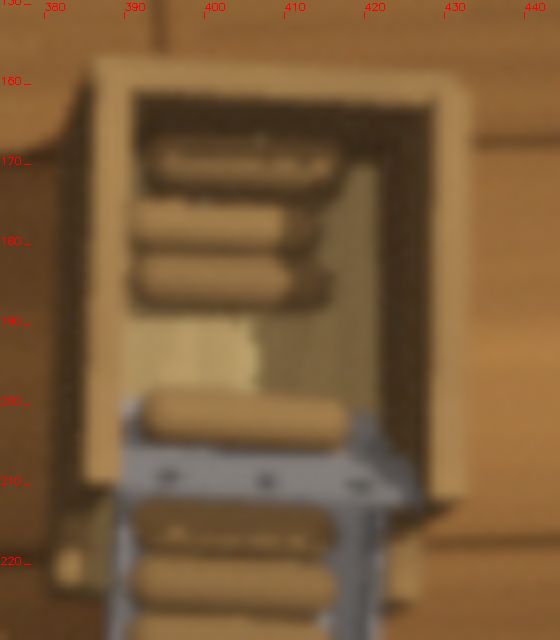

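Emit:
jog_arm(
  steps=[
    {"dx": 1, "dy": 8, "dz": 0, "roll": 0, "grip": 0},
    {"dx": 1, "dy": 8, "dz": 0, "roll": 0, "grip": 0},
  ],
)

```text
t: 18.3
tcp_pos: [0.4185, -0.2067, 0.1267]
ee_rot: [-2.168, 1.57, -0.693]
ft_force: [-0.3, 0.8, -1.5]
width: 0.0163
```

```bash
python3 -c "
from h import *
st()
im=capture('scene');zoom('','t_sc',190,160,270,230,9,im)
zoom('top','t_top',375,150,445,250,6)
"
```

```text
t 18.3 pos [ 0.4185 -0.2067  0.1267] zt [ 0.096  0.995 -0.001] xt [ 0.001 -0.001 -1.   ] w 0.0163 F [-0.32  0.81 -1.47] M [0.047 0.243 0.013] j [-0.02 -0.28 -0.53  0.   -1.32 -1.64]
```

View pics/t_sc.png

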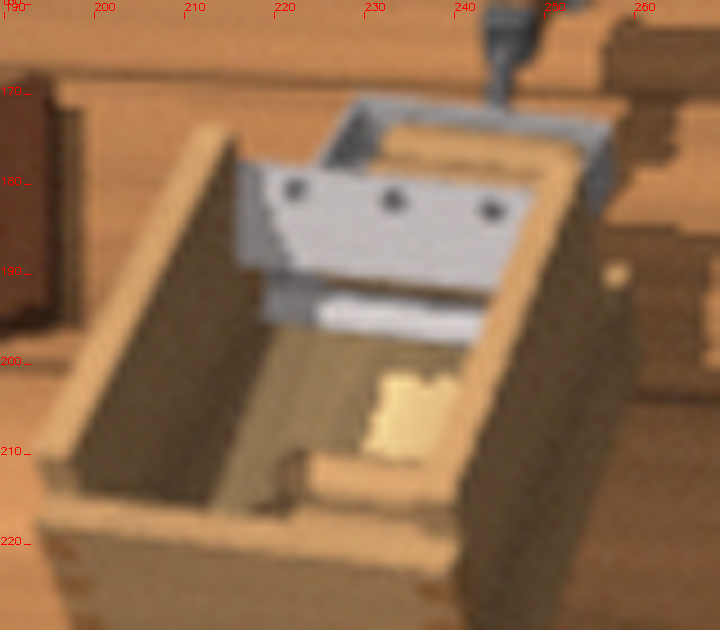

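View pics/t_top.png

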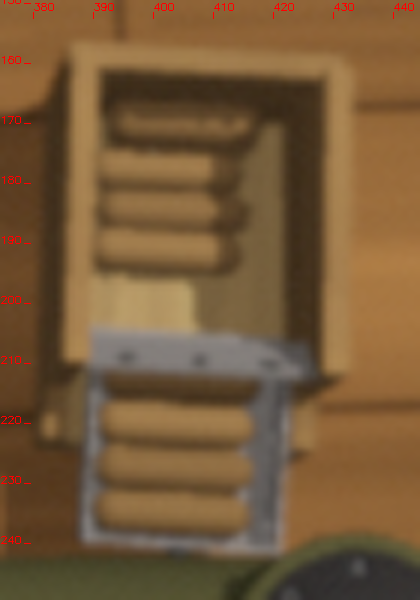

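Emit:
jog_arm(
  steps=[
    {"dx": 1, "dy": 10, "dz": 0, "roll": 0, "grip": 0},
    {"dx": 1, "dy": 10, "dz": 0, "roll": 0, "grip": 0},
    {"dx": 0, "dy": 10, "dz": 0, "roll": 0, "grip": 0},
    {"dx": 0, "dy": 10, "dz": 0, "roll": 0, "grip": 0},
    {"dx": 0, "dy": 0, "dz": 0, "roll": 0, "grip": 0},
  ],
)

```text
t: 19.02
tcp_pos: [0.3784, -0.2027, 0.1244]
ee_rot: [-1.374, 1.57, 0.1]
ft_force: [0.1, 0.2, -1.5]
width: 0.0161
```

```bash
python3 -c "
from h import *
st()
im=capture('scene');zoom('','u_sc',190,130,290,230,7.5,im)
zoom('top','u_top',375,150,445,270,6)
"
```

```text
t 19.02 pos [ 0.3784 -0.2027  0.1244] zt [0.096 0.995 0.   ] xt [ 0.001  0.    -1.   ] w 0.0161 F [ 0.07  0.15 -1.48] M [-0.026  0.242  0.022] j [-0.02 -0.4  -0.63 -0.   -1.34 -1.65]
```

View pics/u_sc.png

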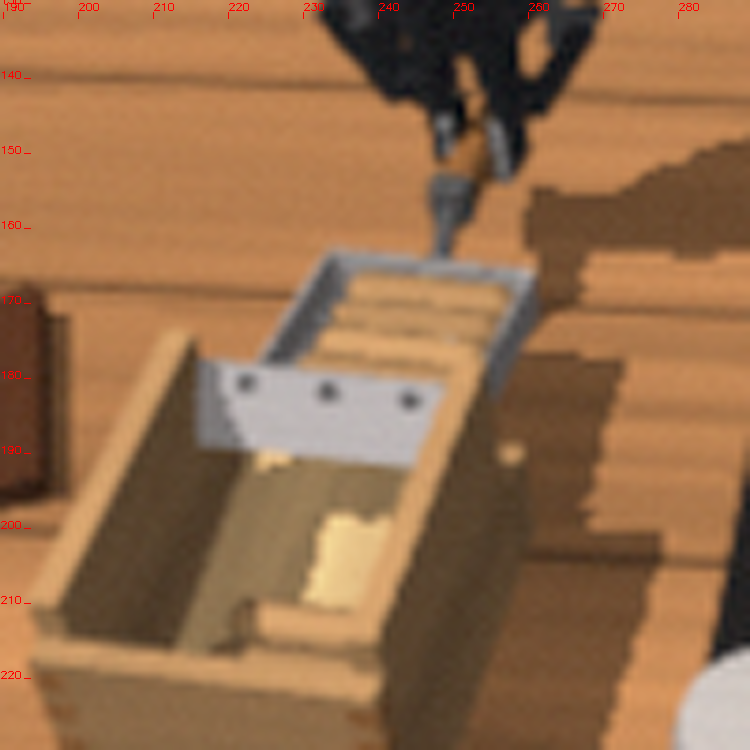

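View pics/u_top.png

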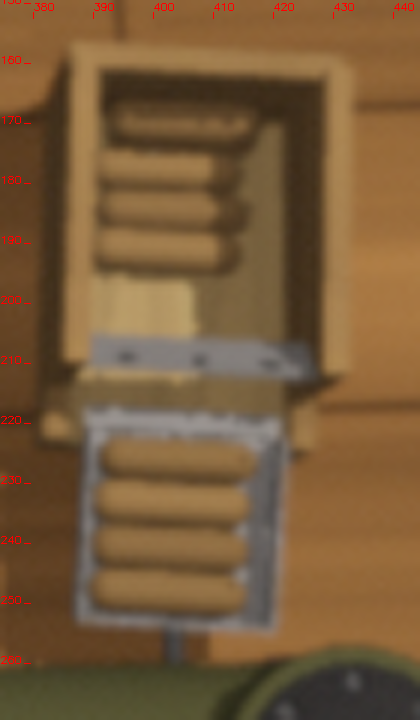

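```bash
python3 -c "
from h import *
st();plan(.415,.015,.15,0,n=9)"
```

```text
t 19.12 pos [ 0.379  -0.2027  0.1244] zt [0.096 0.995 0.   ] xt [ 0.001 -0.    -1.   ] w 0.0159 F [-0.08 -0.45 -1.41] M [ 0.015  0.171 -0.031] j [-0.02 -0.4  -0.63  0.   -1.34 -1.65]
n 9 d 0.096
[{"dx": -2.8, "dy": -1.7, "dz": 24.5, "roll": -0.011}, {"dx": -2.8, "dy": -1.9, "dz": 24.4, "roll": -0.011}, {"dx": -2.8, "dy": -2.2, "dz": 24.4, "roll": -0.011}, {"dx": -2.8, "dy": -2.4, "dz": 24.4, "roll": -0.011}, {"dx": -2.8, "dy": -2.7, "dz": 24.4, "roll": -0.011}, {"dx": -2.8, "dy": -3.0, "dz": 24.3, "roll": -0.011}, {"dx": -2.8, "dy": -3.2, "dz": 24.3, "roll": -0.011}, {"dx": -2.8, "dy": -3.5, "dz": 24.3, "roll": -0.011}, {"dx": -2.8, "dy": -3.7, "dz": 24.2, "roll": -0.011}]
```

Emit:
jog_arm(
  steps=[
    {"dx": -12, "dy": 6, "dz": 0, "roll": 0, "grip": 0},
    {"dx": -18, "dy": 6, "dz": 0, "roll": 0, "grip": 0},
    {"dx": -6, "dy": 0, "dz": 10, "roll": -0.011, "grip": 0},
    {"dx": 0, "dy": -3, "dz": 20, "roll": -0.011, "grip": 0},
    {"dx": 0, "dy": -4, "dz": 28, "roll": -0.011, "grip": 0},
    {"dx": 0, "dy": -4, "dz": 28, "roll": -0.011, "grip": 0},
    {"dx": 0, "dy": -4, "dz": 28, "roll": -0.011, "grip": 0},
    {"dx": 0, "dy": -4, "dz": 28, "roll": -0.011, "grip": 0},
    {"dx": 0, "dy": -4, "dz": 28, "roll": -0.011, "grip": 0},
    {"dx": 4, "dy": -5, "dz": 26, "roll": -0.011, "grip": 0},
    {"dx": 10, "dy": -3, "dz": 16, "roll": -0.008, "grip": 0},
    {"dx": 15, "dy": 0, "dz": 8, "roll": 0, "grip": 0},
    {"dx": 15, "dy": 0, "dz": 0, "roll": 0, "grip": 0},
    {"dx": 10, "dy": 0, "dz": 0, "roll": 0, "grip": 0},
    {"dx": 0, "dy": 0, "dz": 0, "roll": 0, "grip": 0},
  ],
)

```text
t: 21.0
tcp_pos: [0.408, 0.0159, 0.1051]
ee_rot: [2.03, 1.569, -2.684]
ft_force: [0.5, 0.5, -1.8]
width: 0.0158
```

```bash
python3 -c "
from h import *
st()
im=capture('scene');zoom('','v_sc',240,120,400,240,5,im)
"
```

```text
t 21.0 pos [0.408  0.0159 0.1051] zt [ 0.001  1.    -0.001] xt [-0.002 -0.001 -1.   ] w 0.0158 F [ 0.54  0.54 -1.77] M [-0.033  0.239  0.053] j [ 0.54 -0.46 -0.7  -0.   -1.33 -2.11]
```

View pics/v_sc.png

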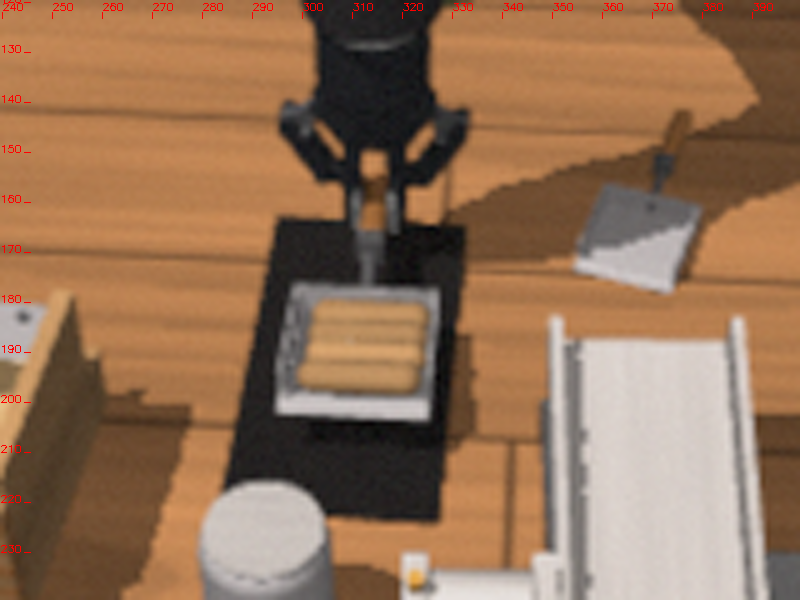

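Emit:
jog_arm(
  steps=[
    {"dx": 8, "dy": 0, "dz": 0, "roll": 0, "grip": 0},
    {"dx": 0, "dy": 0, "dz": 0, "roll": 0, "grip": 0.18},
    {"dx": 0, "dy": 0, "dz": 0, "roll": 0, "grip": 0.2},
    {"dx": 0, "dy": 0, "dz": 0, "roll": 0, "grip": 0.206},
    {"dx": 0, "dy": 0, "dz": 0, "roll": 0, "grip": 0.208},
  ],
  newtons=20,
)

```text
t: 21.68
tcp_pos: [0.4087, 0.0168, 0.0985]
ee_rot: [-1.176, 1.57, 0.395]
ft_force: [-0.1, 0.5, -0.7]
width: 0.0175
```

```bash
python3 -c "
from h import *
st()
im=capture('scene');zoom('','w_sc',240,120,400,240,5,im)
"
```

```text
t 21.68 pos [0.4087 0.0168 0.0985] zt [0. 1. 0.] xt [ 0.001  0.    -1.   ] w 0.0175 F [-0.11  0.51 -0.66] M [ 0.074  0.204 -0.049] j [ 0.54 -0.45 -0.71  0.   -1.31 -2.11]
```

View pics/w_sc.png

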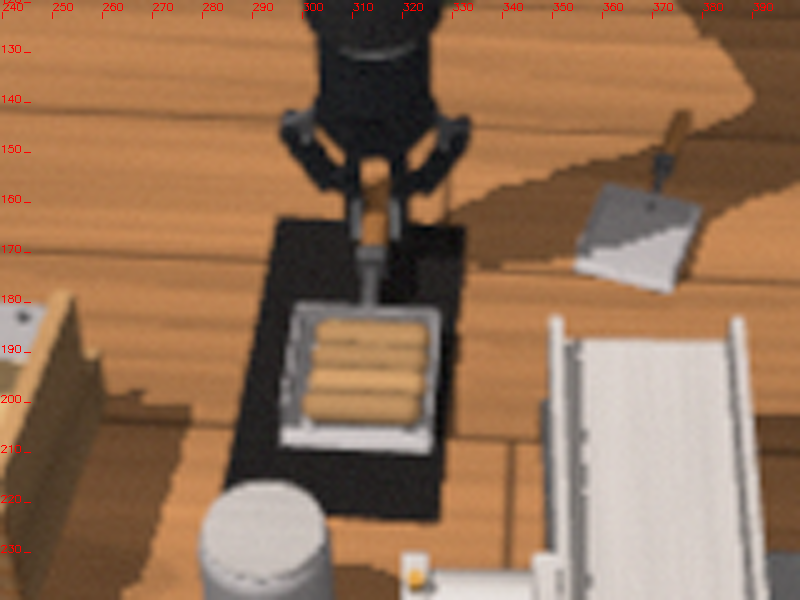

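Emit:
jog_arm(
  steps=[
    {"dx": -6, "dy": -1, "dz": 0, "roll": 0, "grip": 0.209},
    {"dx": -6, "dy": -1, "dz": 0, "roll": 0, "grip": 0.209},
    {"dx": -6, "dy": -1.5, "dz": 0, "roll": 0, "grip": 0.209},
    {"dx": -6, "dy": -1.5, "dz": 0, "roll": 0, "grip": 0.209},
    {"dx": -6, "dy": -2, "dz": 0, "roll": 0, "grip": 0.209},
    {"dx": 0, "dy": 0, "dz": 0, "roll": 0, "grip": 0.209},
  ],
)

```text
t: 22.48
tcp_pos: [0.4158, 0.0167, 0.1288]
ee_rot: [-1.202, 1.57, 0.368]
ft_force: [-0.7, 0.0, -0.7]
width: 0.0177
```

```bash
python3 -c "
from h import *
st()
im=capture('scene');zoom('','x_sc',240,120,400,240,5,im)
"
```

```text
t 22.48 pos [0.4158 0.0167 0.1288] zt [0. 1. 0.] xt [ 0.001  0.    -1.   ] w 0.0177 F [-0.69  0.   -0.71] M [-0.018 -0.07   0.018] j [ 0.53 -0.45 -0.65  0.   -1.37 -2.1 ]
```

View pics/x_sc.png

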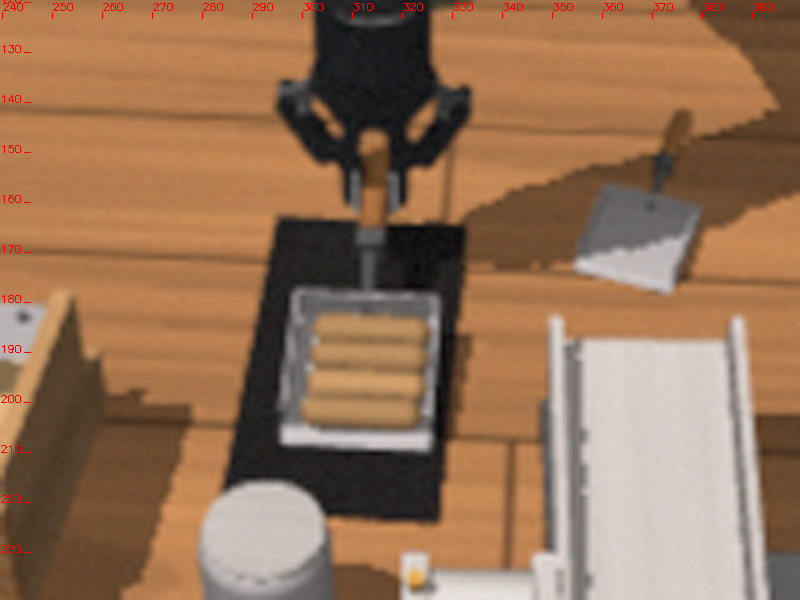

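Emit:
jog_arm(
  steps=[
    {"dx": -6, "dy": -2, "dz": 0, "roll": 0, "grip": 0.209},
    {"dx": -6, "dy": -2.5, "dz": 0, "roll": 0, "grip": 0.209},
    {"dx": -6, "dy": -2.5, "dz": 0, "roll": 0, "grip": 0.209},
    {"dx": -5, "dy": -2.5, "dz": 0, "roll": 0, "grip": 0.209},
    {"dx": 0, "dy": 0, "dz": 0, "roll": 0, "grip": 0.209},
    {"dx": 0, "dy": 0, "dz": 0, "roll": 0, "grip": 0},
    {"dx": 0, "dy": 0, "dz": 0, "roll": 0, "grip": 0},
    {"dx": 0, "dy": 0, "dz": 0, "roll": 0, "grip": 0},
  ],
  newtons=100,
)

```text
t: 23.52
tcp_pos: [0.425, 0.0167, 0.1513]
ee_rot: [-1.227, 1.57, 0.344]
ft_force: [-0.6, -0.6, 0.7]
width: 0.0159
```

```bash
python3 -c "
from h import *
st()
im=capture('scene');zoom('','y_sc',240,120,400,240,5,im)
"
```

```text
t 23.52 pos [0.425  0.0167 0.1513] zt [0. 1. 0.] xt [ 0.  0. -1.] w 0.0159 F [-0.62 -0.58  0.7 ] M [-0.072 -0.033  0.016] j [ 0.52 -0.43 -0.6   0.   -1.4  -2.09]
```

View pics/y_sc.png

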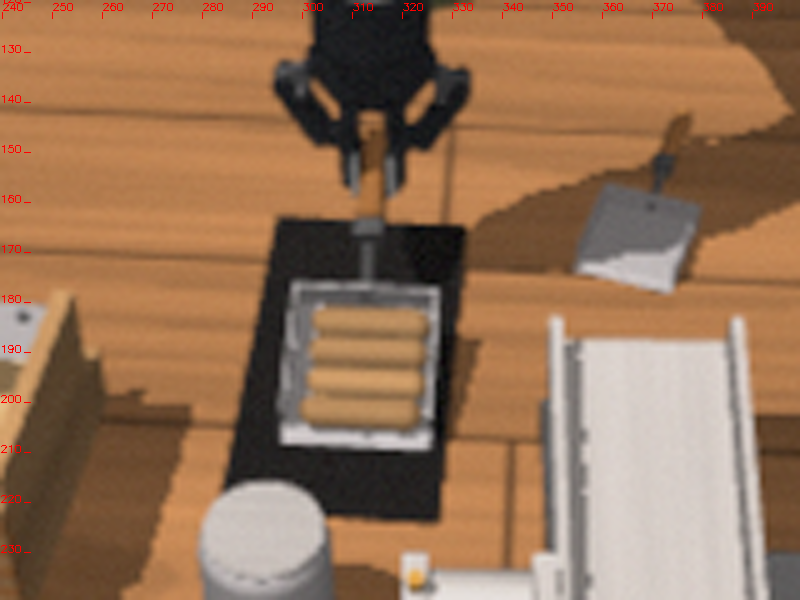

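Emit:
jog_arm(
  steps=[
    {"dx": -12, "dy": 0, "dz": 0, "roll": 0, "grip": 0},
    {"dx": -26, "dy": 0, "dz": 0, "roll": 0, "grip": 0},
    {"dx": -30, "dy": 0, "dz": 0, "roll": 0, "grip": 0},
    {"dx": -30, "dy": 0, "dz": 8, "roll": -0.007, "grip": 0},
    {"dx": -18, "dy": -3, "dz": 16, "roll": -0.008, "grip": 0},
    {"dx": -4, "dy": -4, "dz": 26, "roll": -0.008, "grip": 0},
    {"dx": 0, "dy": -4, "dz": 28, "roll": -0.008, "grip": 0},
    {"dx": 0, "dy": -4, "dz": 28, "roll": -0.008, "grip": 0},
    {"dx": 0, "dy": -3, "dz": 26, "roll": -0.008, "grip": 0},
    {"dx": 0, "dy": 0, "dz": 22, "roll": -0.005, "grip": 0},
    {"dx": 0, "dy": 0, "dz": 14, "roll": 0, "grip": 0},
    {"dx": 0, "dy": 0, "dz": 6, "roll": 0, "grip": 0},
    {"dx": 0, "dy": 0, "dz": 0, "roll": 0, "grip": 0},
  ],
)

```text
t: 25.2
tcp_pos: [0.4378, 0.1909, 0.2712]
ee_rot: [2.059, 1.57, -2.601]
ft_force: [-0.1, 0.2, -1.8]
width: 0.0164
```

```bash
python3 -c "
from h import *
st()
im=capture('scene');zoom('','z_sc',300,120,440,260,5.5,im)
zoom('top','z_top',220,145,320,290,5)
"
```

```text
t 25.2 pos [0.4378 0.1909 0.2712] zt [-0.052  0.999 -0.   ] xt [-0. -0. -1.] w 0.0164 F [-0.1   0.15 -1.82] M [-0.023  0.209  0.003] j [ 0.84 -0.29 -0.28 -0.   -1.59 -2.35]
```

View pics/z_sc.png

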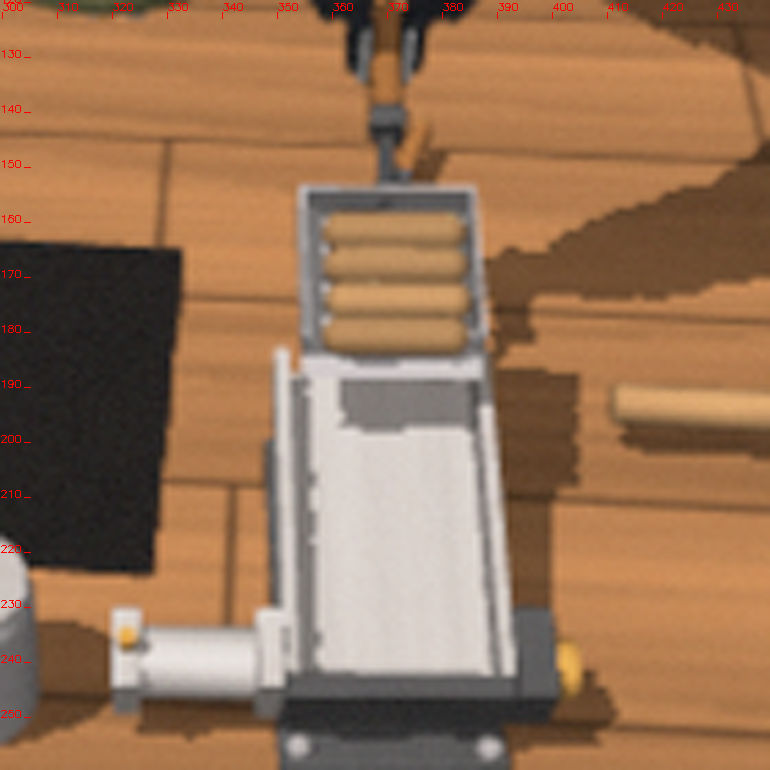

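View pics/z_top.png

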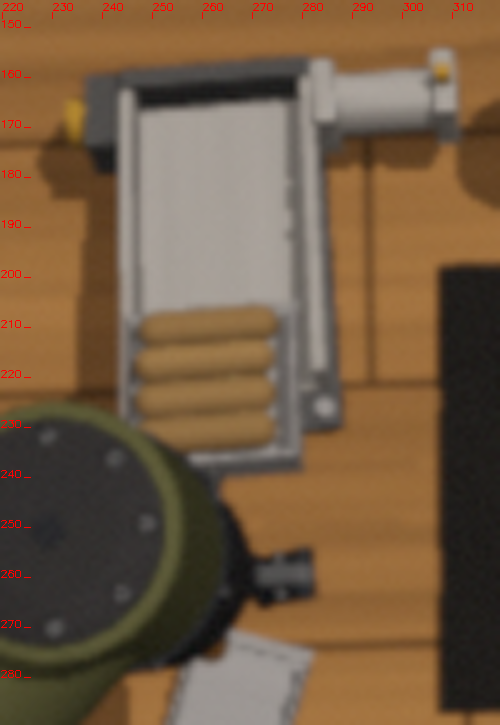

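Run:
```python
from sf import *
from fit import place
tcp=np.array([.4378,.1909,.2712]);g=tcp-[0,0,.0539]
f=lambda uv:np.round((uv+.5-[300,120])*5.5).tolist()
ft=lambda uv:np.round((uv+.5-[220,145])*5).tolist()
for th in (14,18,22):
    R=Ro.from_euler('ZYX',[.052,np.radians(th),0]).as_matrix();o=g-R@np.array([-.129,0,.038]);q=np.r_[o,.052,np.radians(th)]
    w=sw(q,PT);print(th,'sc',f(proj('scene',w,C['scene'])),'top',ft(proj('top',w,C['top'])),np.round(w[0],3))
a=np.radians(14)
for p in ([.749,.2048,.0457],[.751,.2086,.0584]):
    P=np.array([[-196,-52,28],[0,-52,28],[-196,52,28],[0,52,28],[-196,-52,0],[-196,52,0],[0,-52,0],[0,52,0]])*1e-3
    w=place(p,P,a,.034);print(p,'sc',f(proj('scene',w,C['scene'])),'\n top',ft(proj('top',w,C['top'])))
```

```text
14 sc [[485.0, 370.0], [303.0, 368.0], [478.0, 181.0], [301.0, 180.0]] top [[125.0, 302.0], [294.0, 288.0], [117.0, 461.0], [296.0, 446.0]] [0.608 0.248 0.136]
18 sc [[481.0, 377.0], [301.0, 376.0], [476.0, 185.0], [300.0, 184.0]] top [[129.0, 316.0], [297.0, 303.0], [119.0, 466.0], [297.0, 452.0]] [0.601 0.248 0.124]
22 sc [[477.0, 383.0], [299.0, 381.0], [475.0, 189.0], [299.0, 188.0]] top [[133.0, 331.0], [300.0, 318.0], [121.0, 472.0], [298.0, 458.0]] [0.595 0.248 0.113]
[0.749, 0.2048, 0.0457] sc [[288.0, 346.0], [295.0, 672.0], [475.0, 349.0], [499.0, 676.0], [285.0, 372.0], [468.0, 375.0], [292.0, 693.0], [491.0, 697.0]] 
 top [[312.0, 372.0], [302.0, 79.0], [133.0, 385.0], [133.0, 91.0], [317.0, 390.0], [141.0, 403.0], [307.0, 101.0], [141.0, 113.0]]
[0.751, 0.2086, 0.0584] sc [[291.0, 350.0], [303.0, 677.0], [478.0, 351.0], [507.0, 678.0], [287.0, 376.0], [471.0, 377.0], [299.0, 698.0], [499.0, 699.0]] 
 top [[309.0, 367.0], [295.0, 75.0], [130.0, 383.0], [127.0, 89.0], [315.0, 386.0], [139.0, 401.0], [301.0, 97.0], [135.0, 111.0]]
```

Emit:
jog_arm(
  steps=[
    {"dx": 15, "dy": -3, "dz": -1.5, "roll": 0.005, "grip": 0},
    {"dx": 20, "dy": -3, "dz": 0, "roll": 0, "grip": 0},
    {"dx": 14, "dy": 0, "dz": 0, "roll": 0, "grip": 0},
    {"dx": 5, "dy": 0, "dz": 0, "roll": 0, "grip": 0},
    {"dx": 0, "dy": 0, "dz": 0, "roll": 0, "grip": 0},
  ],
)

```text
t: 25.92
tcp_pos: [0.4442, 0.1896, 0.2176]
ee_rot: [-1.514, 1.57, 0.103]
ft_force: [-0.2, 0.8, -1.4]
width: 0.0162
```

```bash
python3 -c "
from h import *
st()
im=capture('scene');zoom('','A_sc',300,120,440,260,5.5,im)
zoom('top','A_top',230,150,300,250,6)
"
```

```text
t 25.93 pos [0.4442 0.1896 0.2176] zt [-0.047  0.999  0.   ] xt [ 0.001  0.    -1.   ] w 0.0162 F [-0.2   0.83 -1.42] M [-0.021  0.152 -0.036] j [ 0.82 -0.27 -0.36  0.   -1.48 -2.35]
```

View pics/A_sc.png

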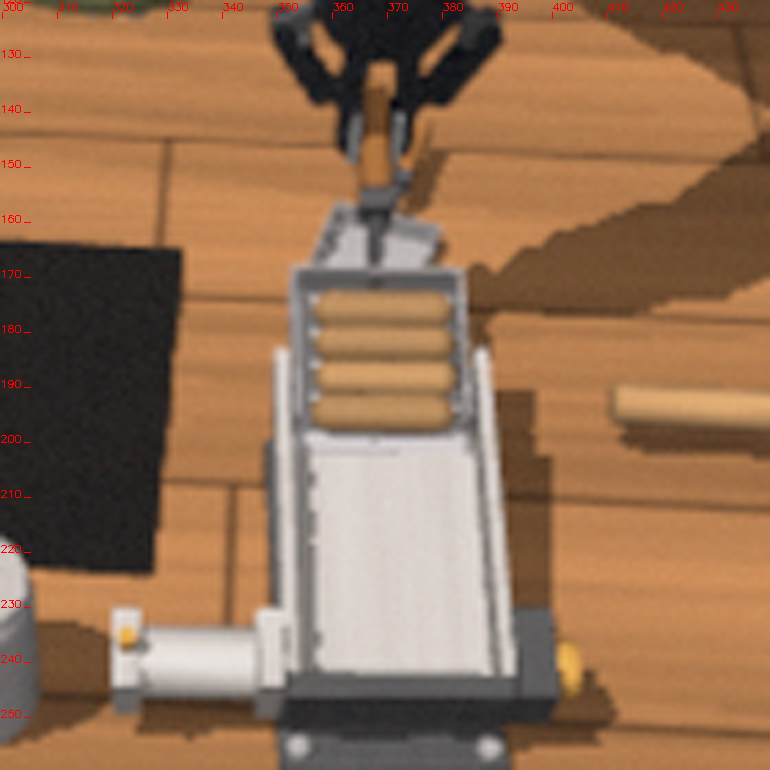

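View pics/A_top.png

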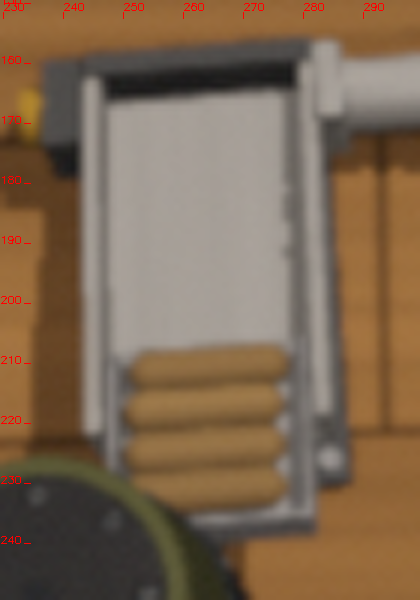

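Emit:
jog_arm(
  steps=[
    {"dx": 0, "dy": 0, "dz": 0, "roll": 0, "grip": 0.19},
    {"dx": 0, "dy": 0, "dz": 0, "roll": 0, "grip": 0.204},
    {"dx": 0, "dy": 0, "dz": 0, "roll": 0, "grip": 0.209},
    {"dx": -6, "dy": -3.5, "dz": 0, "roll": 0, "grip": 0.209},
    {"dx": -6, "dy": -4, "dz": 0, "roll": 0, "grip": 0.209},
    {"dx": -6, "dy": -4, "dz": 0, "roll": 0, "grip": 0.209},
    {"dx": -6, "dy": -4.5, "dz": 0, "roll": 0, "grip": 0.209},
    {"dx": 0, "dy": 0, "dz": 0, "roll": 0, "grip": 0.209},
  ],
  newtons=20,
)

```text
t: 27.02
tcp_pos: [0.4605, 0.1906, 0.2418]
ee_rot: [-1.097, 1.57, 0.521]
ft_force: [-0.1, 0.2, -0.1]
width: 0.0179
```

```bash
python3 -c "
from h import *
st()
im=capture('scene');zoom('','B_sc',300,120,440,260,5.5,im)
"
```

```text
t 27.02 pos [0.4605 0.1906 0.2418] zt [-0.046  0.999  0.   ] xt [ 0.001  0.    -1.   ] w 0.0179 F [-0.09  0.2  -0.05] M [0.07  0.089 0.016] j [ 0.8  -0.23 -0.28  0.   -1.52 -2.32]
```

View pics/B_sc.png

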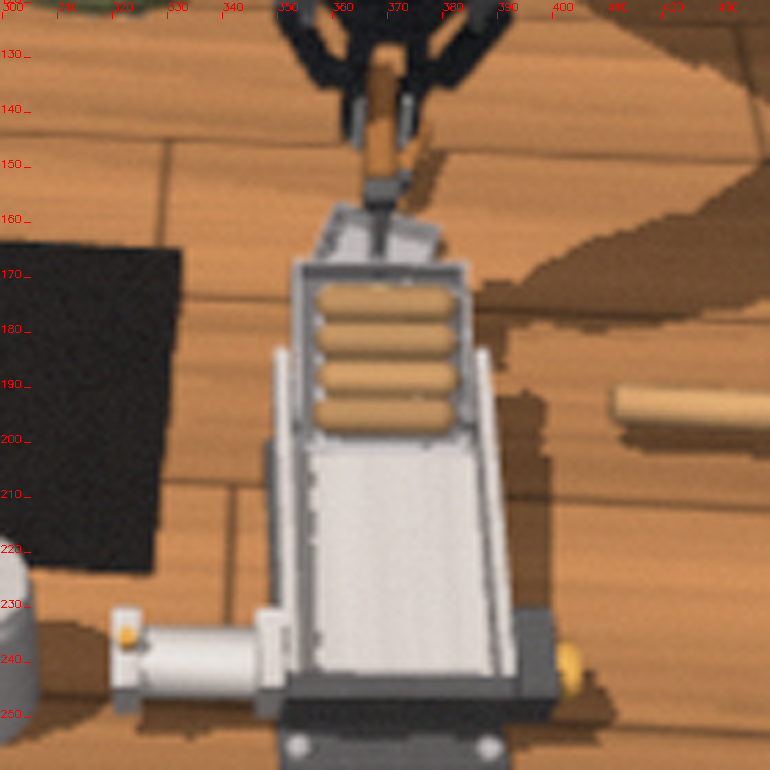

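Emit:
jog_arm(
  steps=[
    {"dx": -6, "dy": -5, "dz": 0, "roll": 0, "grip": 0.209},
    {"dx": -6, "dy": -5.5, "dz": 0, "roll": 0, "grip": 0.209},
    {"dx": -6, "dy": -6, "dz": 0, "roll": 0, "grip": 0.209},
    {"dx": -6, "dy": -6.5, "dz": 0, "roll": 0, "grip": 0.209},
    {"dx": -6, "dy": -7, "dz": 0, "roll": 0, "grip": 0.209},
    {"dx": 0, "dy": 0, "dz": 0, "roll": 0, "grip": 0.209},
  ],
)

```text
t: 27.82
tcp_pos: [0.4906, 0.192, 0.2717]
ee_rot: [-1.227, 1.57, 0.39]
ft_force: [-0.7, -0.5, -0.6]
width: 0.0177
```

```bash
python3 -c "
from h import *
st()
im=capture('scene');zoom('','D_sc',300,120,440,260,5.5,im)
"
```

```text
t 27.82 pos [0.4906 0.192  0.2717] zt [-0.046  0.999  0.   ] xt [ 0.001  0.    -1.   ] w 0.0177 F [-0.69 -0.51 -0.62] M [-0.04   0.031  0.008] j [ 0.76 -0.16 -0.16  0.   -1.56 -2.28]
```

View pics/D_sc.png

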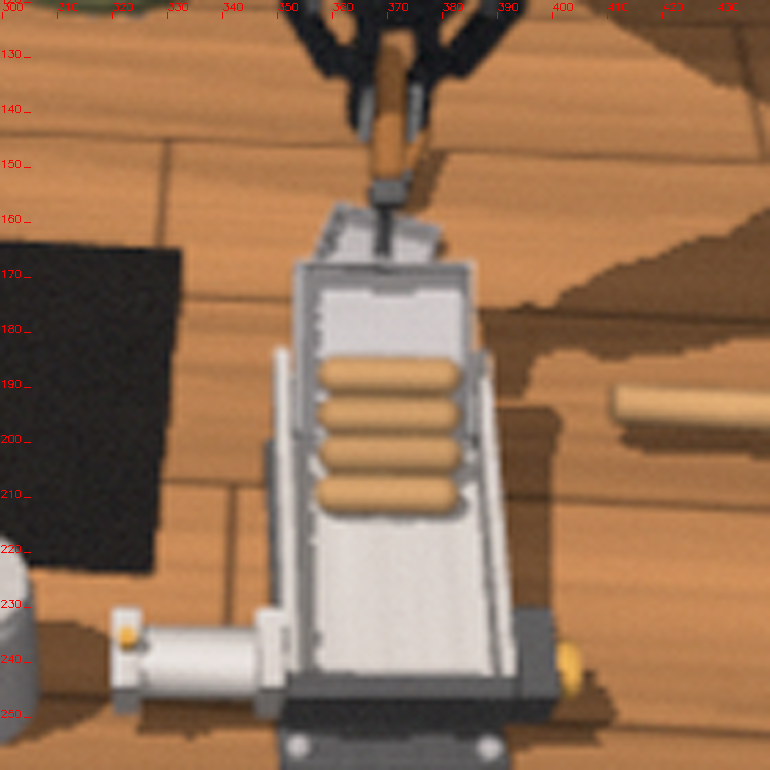

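Emit:
jog_arm(
  steps=[
    {"dx": -4, "dy": -5, "dz": 0, "roll": 0, "grip": 0.209},
    {"dx": -4, "dy": -5, "dz": 0, "roll": 0, "grip": 0.209},
    {"dx": -3, "dy": -4, "dz": 0, "roll": 0, "grip": 0.209},
    {"dx": 0, "dy": 0, "dz": 0, "roll": 0, "grip": 0.209},
    {"dx": 0, "dy": 0, "dz": 0, "roll": 0, "grip": 0},
    {"dx": 0, "dy": 0, "dz": 0, "roll": 0, "grip": 0},
  ],
  newtons=60,
)

```text
t: 28.62
tcp_pos: [0.5038, 0.1926, 0.282]
ee_rot: [1.391, 1.571, 3.008]
ft_force: [-0.0, -1.1, -1.1]
width: 0.017
```

```bash
python3 -c "
from h import *
st()
im=capture('scene');zoom('','E_sc',300,120,440,260,5.5,im)
"
```

```text
t 28.62 pos [0.5038 0.1926 0.282 ] zt [-0.047  0.999  0.   ] xt [-0.  0. -1.] w 0.017 F [-0.01 -1.09 -1.15] M [-0.02   0.09   0.003] j [ 0.74 -0.12 -0.11 -0.   -1.58 -2.26]
```

View pics/E_sc.png

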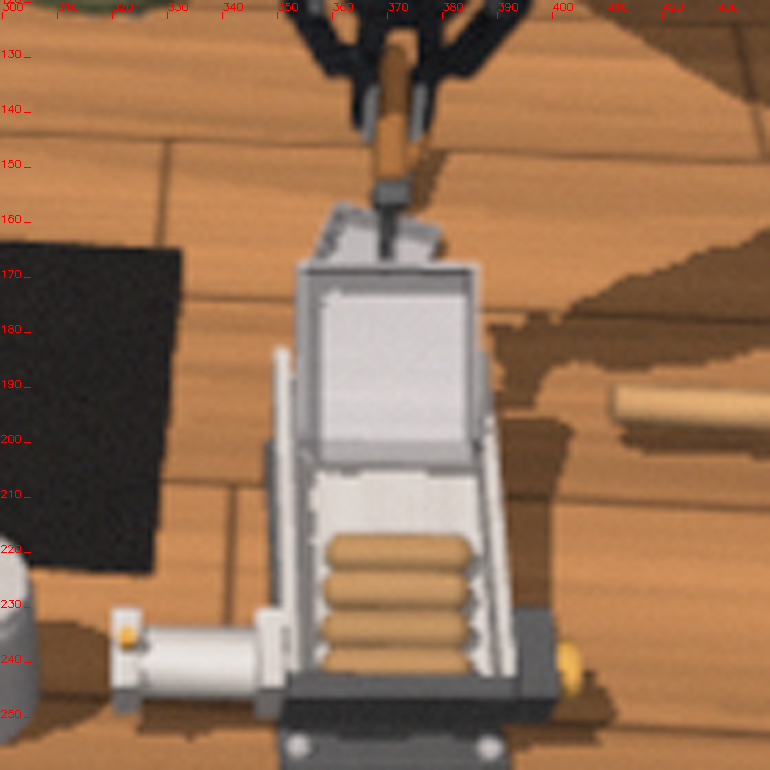

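Emit:
jog_arm(
  steps=[
    {"dx": -20, "dy": 6, "dz": 0, "roll": 0, "grip": 0},
    {"dx": -40, "dy": 0, "dz": 0, "roll": 0, "grip": 0},
    {"dx": -10, "dy": 0, "dz": -25, "roll": 0.008, "grip": 0},
    {"dx": 0, "dy": -1, "dz": -35, "roll": 0.015, "grip": 0},
    {"dx": 0, "dy": -1, "dz": -40, "roll": 0.015, "grip": 0},
    {"dx": 0, "dy": 0, "dz": -40, "roll": 0.015, "grip": 0},
    {"dx": 0, "dy": 0, "dz": -28, "roll": 0.014, "grip": 0},
    {"dx": 25, "dy": 0, "dz": -8, "roll": 0, "grip": 0},
    {"dx": 40, "dy": 0, "dz": 0, "roll": 0, "grip": 0},
    {"dx": 35, "dy": 0, "dz": 0, "roll": 0, "grip": 0},
    {"dx": 0, "dy": 0, "dz": 0, "roll": 0, "grip": 0},
  ],
)

```text
t: 30.05
tcp_pos: [0.5023, 0.0162, 0.2494]
ee_rot: [1.839, 1.565, -2.894]
ft_force: [0.7, -0.7, -1.5]
width: 0.0173
```

```bash
python3 -c "
from h import *
st()
im=capture('scene');zoom('','F_sc',240,90,420,260,4.4,im)
"
```

```text
t 30.05 pos [0.5023 0.0162 0.2494] zt [ 0.02   1.    -0.001] xt [-0.005 -0.001 -1.   ] w 0.0173 F [ 0.66 -0.74 -1.48] M [-0.054  0.055 -0.01 ] j [ 0.43 -0.22 -0.26 -0.   -1.54 -2.02]
```

View pics/F_sc.png

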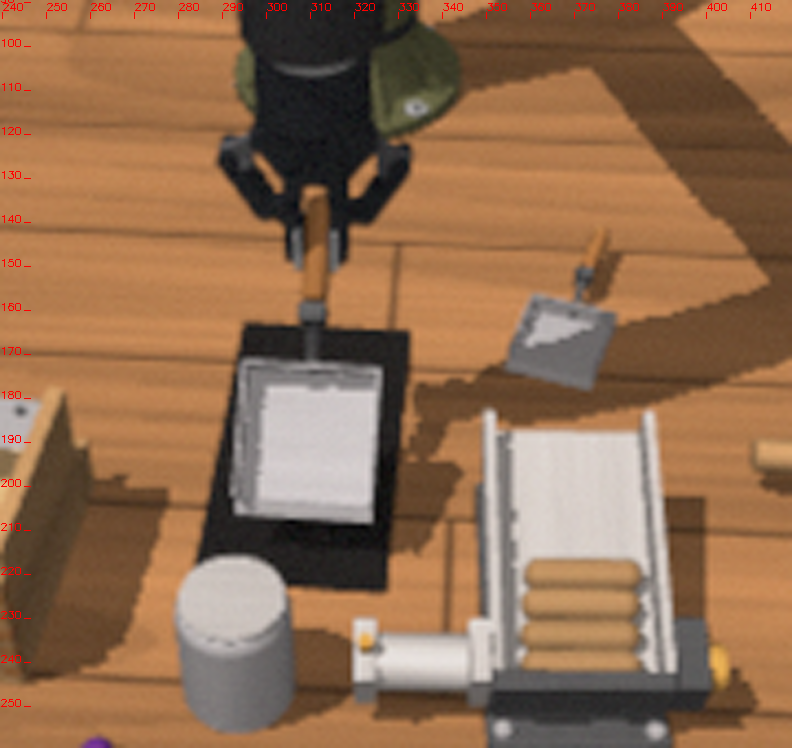

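Emit:
jog_arm(
  steps=[
    {"dx": 14, "dy": 0, "dz": 0, "roll": 0, "grip": 0},
    {"dx": 10, "dy": 0, "dz": 0, "roll": 0, "grip": 0},
    {"dx": 3, "dy": 0, "dz": 0, "roll": 0, "grip": 0.15},
    {"dx": 4, "dy": 5, "dz": 0, "roll": 0, "grip": 0.19},
    {"dx": 8, "dy": 11, "dz": 0, "roll": 0, "grip": 0.2},
    {"dx": 9, "dy": 11, "dz": 0, "roll": 0, "grip": 0.2},
  ],
  newtons=20,
)

```text
t: 30.85
tcp_pos: [0.4765, 0.017, 0.2047]
ee_rot: [-1.398, 1.568, 0.152]
ft_force: [0.4, -0.1, 1.6]
width: 0.0171
```

```bash
python3 -c "
from h import *
st()
im=capture('scene');zoom('','G_sc',240,90,420,260,4.4,im)
"
```

```text
t 30.85 pos [0.4765 0.017  0.2047] zt [0.02 1.   0.  ] xt [ 0.002  0.    -1.   ] w 0.0171 F [ 0.4  -0.07  1.62] M [-0.074 -0.903 -0.051] j [ 0.46 -0.29 -0.4   0.   -1.46 -2.05]
```

View pics/G_sc.png

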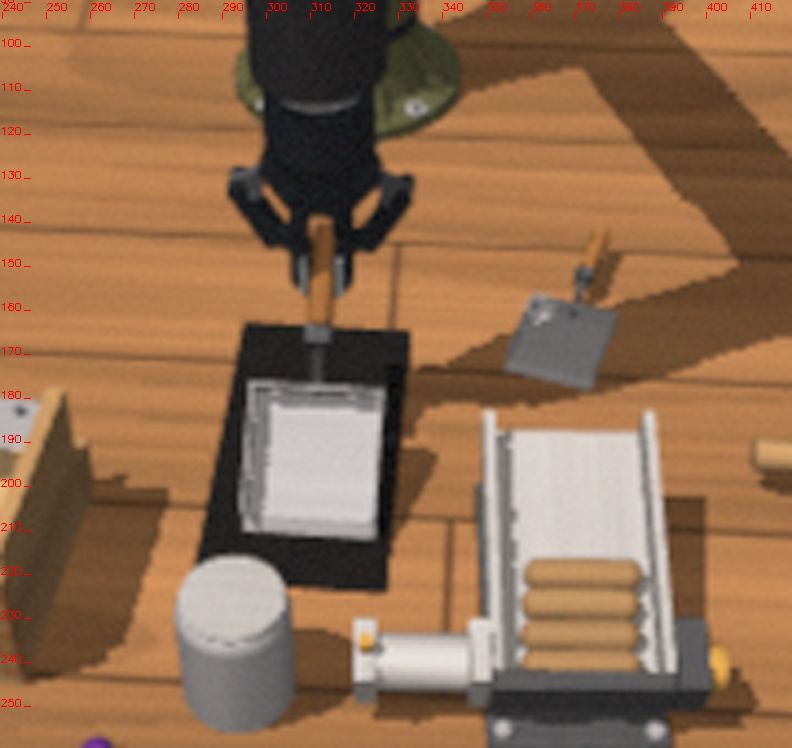

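Emit:
jog_arm(
  steps=[
    {"dx": 9, "dy": 11, "dz": 0, "roll": 0, "grip": 0.203},
    {"dx": 9, "dy": 10, "dz": 0, "roll": 0, "grip": 0.203},
    {"dx": 9, "dy": 9, "dz": 0, "roll": 0, "grip": 0.203},
    {"dx": 9, "dy": 7.5, "dz": 0, "roll": 0, "grip": 0.203},
    {"dx": 9, "dy": 6.5, "dz": 0, "roll": 0, "grip": 0.203},
    {"dx": 9, "dy": 6, "dz": 0, "roll": 0, "grip": 0.203},
    {"dx": 9, "dy": 5, "dz": 0, "roll": 0, "grip": 0.203},
    {"dx": 9, "dy": 4, "dz": 0, "roll": 0, "grip": 0.203},
    {"dx": 9, "dy": 3.5, "dz": 0, "roll": 0, "grip": 0.203},
    {"dx": 0, "dy": 0, "dz": 0, "roll": 0, "grip": 0.203},
  ],
)

```text
t: 32.15
tcp_pos: [0.4133, 0.0181, 0.1222]
ee_rot: [1.793, 1.569, -2.94]
ft_force: [-1.6, 1.9, 0.5]
width: 0.0175
```

```bash
python3 -c "
from h import *
st()
im=capture('scene');zoom('','H_sc',240,90,420,260,4.4,im)
"
```

```text
t 32.15 pos [0.4133 0.0181 0.1222] zt [ 0.02  1.   -0.  ] xt [-0.002 -0.    -1.   ] w 0.0175 F [-1.59  1.88  0.5 ] M [0.121 0.108 0.043] j [ 0.54 -0.45 -0.67 -0.   -1.36 -2.13]
```

View pics/H_sc.png

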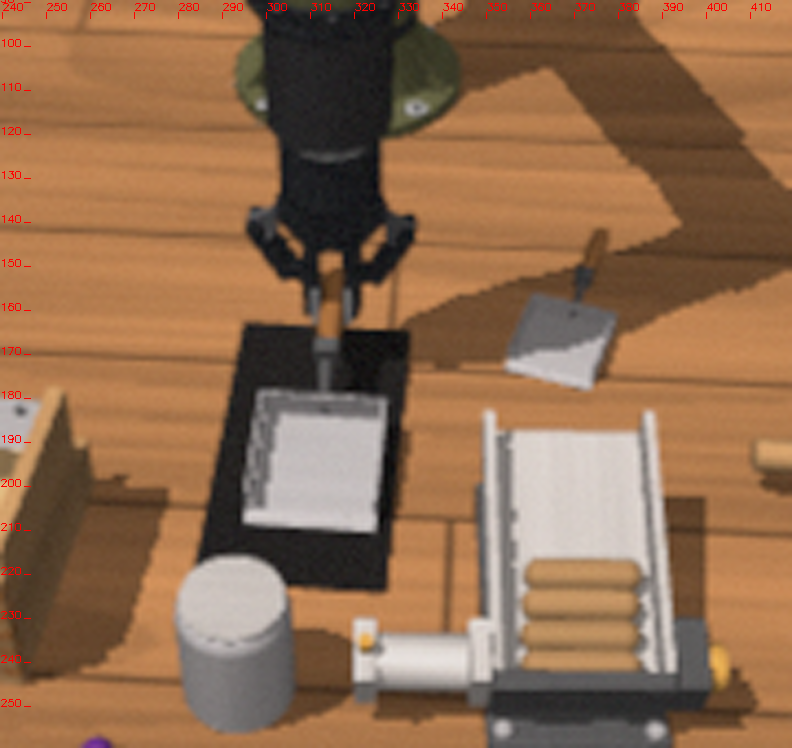

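Emit:
jog_arm(
  steps=[
    {"dx": 7, "dy": 2, "dz": 0, "roll": 0, "grip": 0.205},
    {"dx": 7, "dy": 1.5, "dz": 0, "roll": 0, "grip": 0.206},
    {"dx": 6, "dy": 1, "dz": 0, "roll": 0, "grip": 0.207},
    {"dx": 3, "dy": 0, "dz": 0, "roll": 0, "grip": 0.208},
    {"dx": 0, "dy": 0, "dz": 0, "roll": 0, "grip": 0.21},
    {"dx": 0, "dy": 0, "dz": 0, "roll": 0, "grip": 0.23},
    {"dx": 0, "dy": 0, "dz": 0, "roll": 0, "grip": 0.35},
    {"dx": 0, "dy": 0, "dz": 0, "roll": 0, "grip": 0.6},
    {"dx": 0, "dy": 0, "dz": 0, "roll": 0, "grip": 0.8},
  ],
)

```text
t: 33.33
tcp_pos: [0.4095, 0.0184, 0.1002]
ee_rot: [-0.747, 1.571, 0.804]
ft_force: [0.5, 0.3, -0.2]
width: 0.0653
```

Emit:
jog_arm(
  steps=[
    {"dx": -30, "dy": 0, "dz": 0, "roll": 0, "grip": 0.8},
    {"dx": -45, "dy": 0, "dz": 0, "roll": 0, "grip": 0.8},
    {"dx": -50, "dy": 0, "dz": 0, "roll": 0, "grip": 0.8},
    {"dx": -30, "dy": 0, "dz": 0, "roll": 0, "grip": 0.8},
    {"dx": 0, "dy": 0, "dz": 0, "roll": 0, "grip": 0.8},
  ],
)

```text
t: 33.95
tcp_pos: [0.4102, 0.0185, 0.2579]
ee_rot: [-1.163, 1.566, 0.388]
ft_force: [-0.2, -1.1, -1.0]
width: 0.0684
```

```bash
python3 -c "
from h import *
st()
im=capture('wrist');cv2.imwrite('pics/I_w.png',im)
C=cam('wrist')
print([(r['uv'],r['conf'],onplane('wrist',r['uv'],.004,C)) for r in finder.mark_of('wrist','scoop')],[(r['uv'],r['conf'],onplane('wrist',r['uv'],.04,C)) for r in finder.mark_of('wrist','scoop_grip')])
im=capture('scene');zoom('','I_sc',180,110,420,290,3.3,im)
t=capture('top');zoom('','I_top',230,140,450,300,3.6,t)
st()
"
```

```text
t 33.95 pos [0.4102 0.0185 0.2579] zt [0.02  1.    0.002] xt [ 0.004  0.002 -1.   ] w 0.0684 F [-0.25 -1.09 -0.97] M [-0.034 -0.047  0.059] j [ 0.54 -0.5  -0.45  0.   -1.62 -2.14]
[([478.7, 152.6], 0.87, array([0.38066339, 0.20364353, 0.004     ]))] [([317.4, 195.6], 0.96, array([0.41743891, 0.01799768, 0.04      ])), ([535.0, 61.2], 0.7, array([0.29158009, 0.22168728, 0.04      ]))]
t 34.2 pos [0.4091 0.0182 0.254 ] zt [ 0.02   1.    -0.001] xt [-0.002 -0.001 -1.   ] w 0.0681 F [ 0.17  0.16 -0.81] M [-0.022 -0.011  0.026] j [ 0.54 -0.5  -0.46 -0.   -1.61 -2.14]
```

View pics/I_w.png

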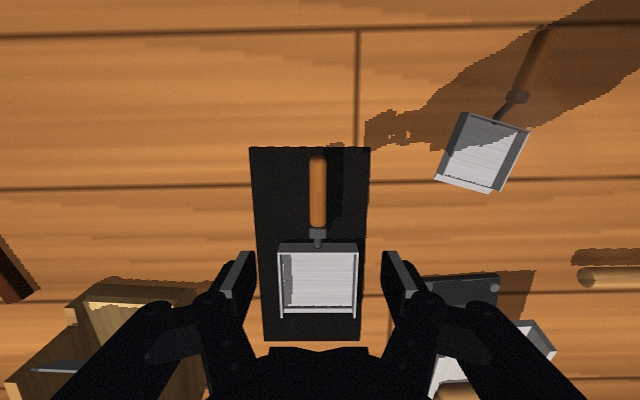

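View pics/I_sc.png

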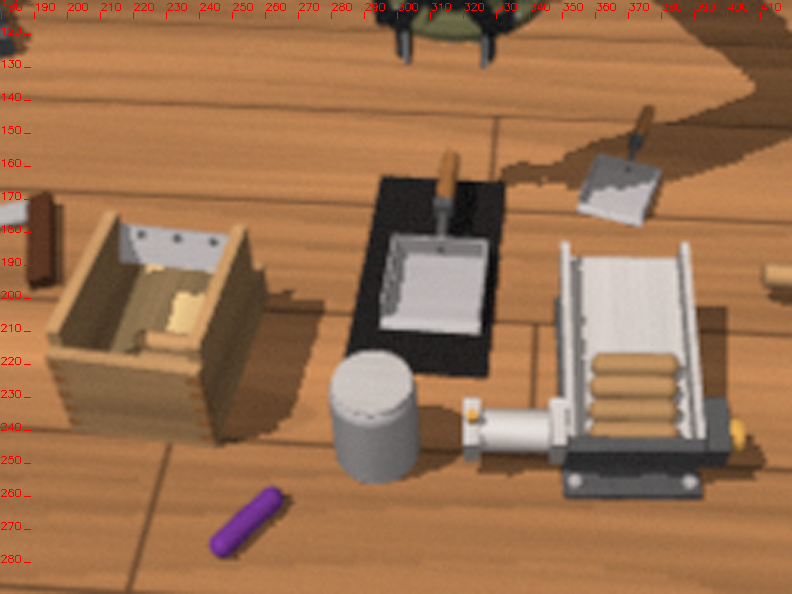

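View pics/I_top.png

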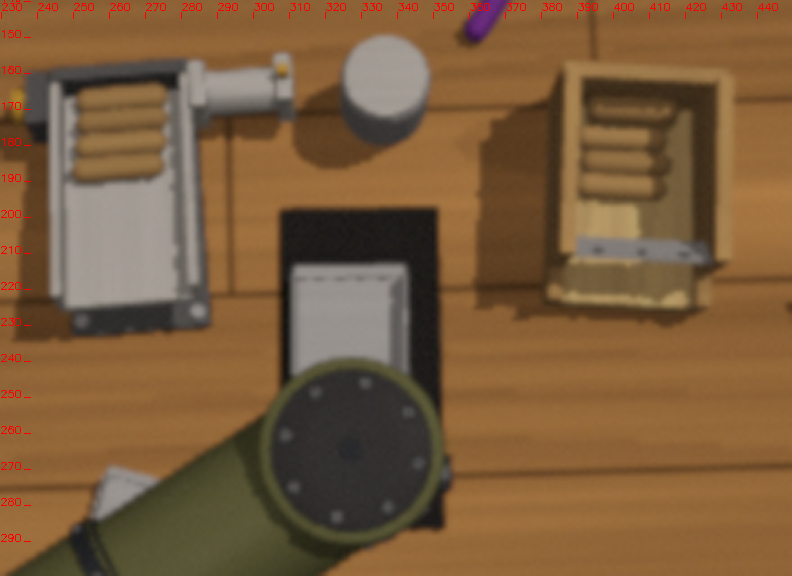

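Run:
```python
from sf import *
p=[.6432,-.2273,-.084]
fr=lambda P:Ro.from_euler('z',p[2]).as_matrix()@np.array(P)+[p[0],p[1],0]
for x in (78,56,34,12,67):
    z=12+(89-x)*.1405+11+(19 if x==67 else 0)
    w=fr([x/1e3,0,z/1e3]);print(x,np.round(proj('top',w,C['top']),1),np.round(proj('scene',w,C['scene']),1))
im=capture('top');c=im[155:215,380:440];c=cv2.resize(np.clip(c.astype(float)*2.2,0,255).astype(np.uint8),None,fx=10,fy=10,interpolation=cv2.INTER_CUBIC);cv2.imwrite('pics/J.png',c)
```

```text
78 [[404.2 171.4]] [[223.6 232.2]]
56 [[404.2 177.9]] [[225.8 225.9]]
34 [[404.2 184.6]] [[227.9 219.8]]
12 [[404.2 191.3]] [[229.9 213.8]]
67 [[405.2 173.1]] [[223.5 225. ]]
```

View pics/J.png

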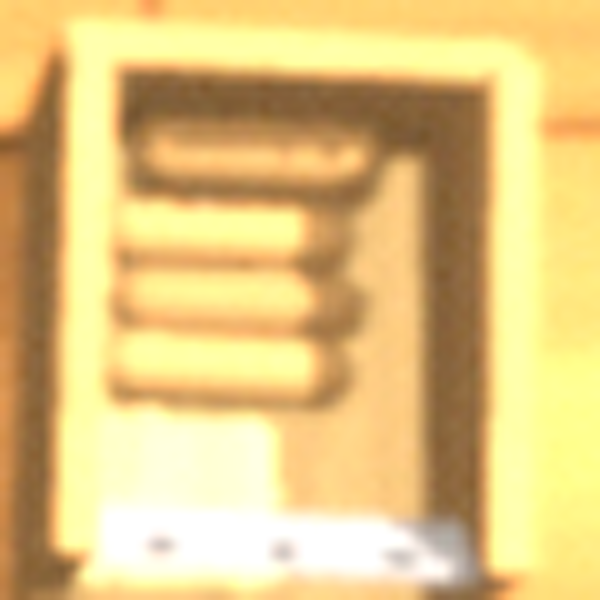

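Emit:
jog_arm(
  steps=[
    {"dx": -30, "dy": -30, "dz": -10, "roll": 0, "grip": 0.8},
    {"dx": -30, "dy": -40, "dz": -20, "roll": 0, "grip": 0.8},
    {"dx": -30, "dy": -40, "dz": -25, "roll": 0, "grip": 0.8},
    {"dx": -20, "dy": -40, "dz": -30, "roll": 0, "grip": 0.8},
    {"dx": 0, "dy": -30, "dz": -30, "roll": 0, "grip": 0.8},
    {"dx": 0, "dy": -20, "dz": -20, "roll": 0, "grip": 0.8},
    {"dx": 0, "dy": 0, "dz": 0, "roll": 0, "grip": 0.8},
    {"dx": 0, "dy": 0, "dz": 0, "roll": 0, "grip": 0.8},
  ],
)

```text
t: 35.25
tcp_pos: [0.6065, -0.1205, 0.3646]
ee_rot: [1.584, 1.57, 3.134]
ft_force: [-0.4, 0.7, -0.4]
width: 0.0682
```

```bash
python3 -c "
from h import *
st()
im=capture('wrist');cv2.imwrite('pics/K_w.png',np.clip(im.astype(float)*1.7,0,255).astype(np.uint8))
"
```

```text
t 35.25 pos [ 0.6065 -0.1205  0.3646] zt [ 0.02  1.   -0.  ] xt [-0.001  0.    -1.   ] w 0.0682 F [-0.39  0.74 -0.39] M [-0.069  0.006 -0.027] j [ 0.13  0.11  0.26 -0.   -1.73 -1.72]
```

View pics/K_w.png

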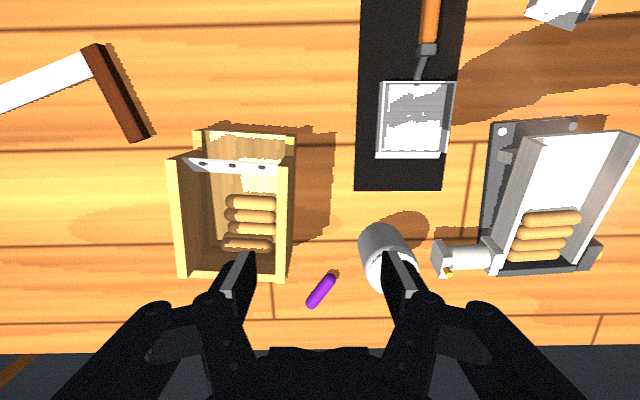

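```bash
python3 -c "
import cv2
a=cv2.imread('pics/K_w.png')[140:300,160:310];cv2.imwrite('pics/K2.png',cv2.resize(a,None,fx=5,fy=3.7,interpolation=cv2.INTER_CUBIC))
"
```

```text
(no output)
```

View pics/K2.png

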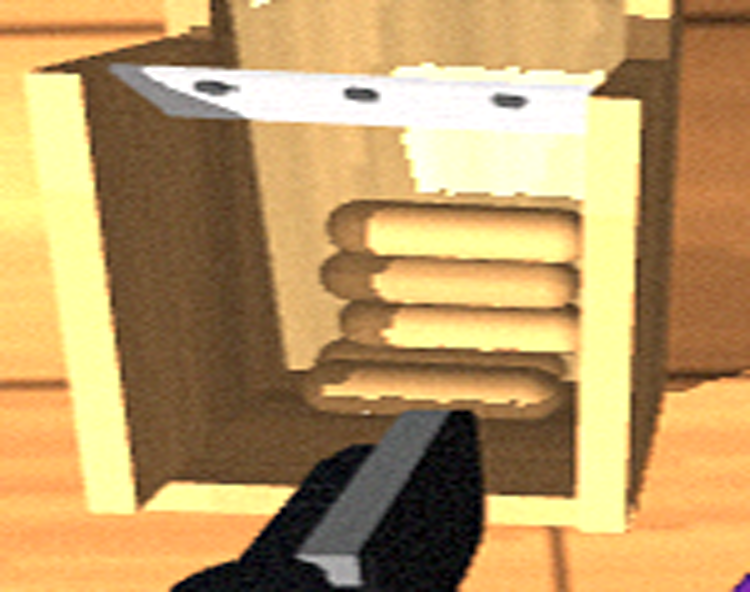

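```bash
python3 -c "
from h import *
st();print(bot.close_job())"
```

```text
t 35.3 pos [ 0.6064 -0.1202  0.3651] zt [0.02 1.   0.  ] xt [-0.  0. -1.] w 0.068 F [ 0.12 -0.01  0.36] M [ 0.048  0.039 -0.05 ] j [ 0.13  0.1   0.26 -0.   -1.73 -1.72]
the job is handed in; nothing more can be done
None
```

I took a heaped load with the scoop, struck it level under the blade and tipped the four dowels into the chute. I then laid the scoop back on its mat and handed the job in at about 35 s of the 64 s limit. No verdict is reported.

The moves cannot pitch the tool. I changed the scoop's tilt by loosening the grip so the handle pivoted between the pads, with the pan resting on the bin floor, the mat or the chute floor.

**Last checks, by camera:**
- **Chute:** four dowels lie in a single row against the end stop.
- **Bin:** five dowels remain. Four lie in a row and the fifth leans on the far wall on top of the last one. It was hidden in the top view but shows in the wrist view.
- **Scoop:** it looks flat on the mat, with the handle middle about 93 mm from the mat's centre, inside the 140 mm limit. In the last wrist check the network found the handle but reported only the smaller look-alike for the pan, so I judged the pan by eye.
- **Bystanders and gripper:** the tin, the square and the part of the mallet in view look unmoved, and the gripper hangs free in the air.

**Disagreements:** the top and wrist cameras differed by about 4 mm on the bin and chute poses. For the bin I went with the wrist camera's pose, and for the chute with the top camera's, which the scene image supported. The strike height was set by rim contact with the blade, not by the cameras.

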